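# Thread the spindle through the paper-roll holder

## Task

Get the red paper roll ready to unwind: draw the steel spindle with the orange grip out of the brush stand, lay it down in the green V cradle and let go of it. Then take it again across its grip from above and push it, tip first, in through the eye of the holder's blue cheek, through the roll's core and out of the grey cheek, fully home until the grip's shoulder meets the blue cheek. Leave it there, keep the roll on its saddle, and leave the brushes and the other things on the desk undisturbed.

Things in the scene. Friction and masses are not known exactly. Their poses are not given: they have to be found in the camera images.
- spindle: spindle 200 mm long, about 0.16 kg: steel shaft 12 mm thick, 140 mm long, its tip tapering to 6 mm over 6 mm; then a round orange grip 22 mm thick, 60 mm long. Origin at the tip, z from tip to grip. Centre of mass about 90 mm from the tip. Starts upright, tip down, in any one socket of the stand (grip's middle 185 mm above the table). The grip can pivot between finger pads when the tip is pushed
- shoulder (a point): point on the spindle's axis at the face where shaft meets grip, 140 mm from the tip
- grip (a point): middle of the spindle's orange grip, on its axis, 170 mm from the tip
- stand: fixed dark wood block 200 (x) x 75 (y) x 70 mm (z), origin at the centre of its underside. Three upright sockets 15 mm in diameter and 55 mm deep in its top, along its x axis at x = -65, 0 and 65 mm; they hold the spindle and two brushes
- cradle: fixed green V trough on a wood base 80 x 145 x 10 mm; origin: underside, below the trough's middle. Trough along y, from -62.5 to 62.5 mm, walls at 45 degrees, 40 mm apart at the top (46 mm above the table), bottom of the V 26.5 mm above the table. A stop (inner face y = -62.5 mm, top 46 mm up) closes the -y end; the +y end is open: the spindle lies tip towards the stop, grip overhanging the open end
- trough (a point): middle of the cradle's trough, at the height of the axis of a shaft lying in it (35 mm above the table); same axes as the cradle
- holder: fixed paper-roll holder, origin at the centre of the underside of its 100 x 124 x 12 mm base. Two upright cheeks 70 mm wide, 110 mm high: blue at y = 46 to 54 mm, grey at y = -54 to -46 mm. Each has an eye, a round hole 15 mm wide with a 1.5 mm chamfer on its +y side, 78 mm above the table, both on one line along y. The spindle goes in from the blue (+y) side, moving along -y
- entry_eye (a point): centre of the eye in the blue cheek, at that cheek's outer (+y) face; same axes as the holder
- far_eye (a point): centre of the eye in the grey cheek, at its outer (-y) face; same axes as the holder
- roll: loose roll of red paper on a card core, 68 mm in diameter, 84 mm long, bore 24 mm, 0.25 kg, lying on the holder's saddle between the cheeks with its bore in line with the eyes. Origin at its centre, y along its axis; top 112 mm above the table
- brush_a: brush with white hair, pale handle, 194 mm long, up to 22 mm thick, upright in a socket of the stand; origin at its lower end, z up along it
- brush_b: brush with black hair, brown handle, otherwise like brush_a
- paperweight: brass bar 30 x 190 x 18 mm with a small knob, origin at the centre of its underside
- inkstone: black slab 100 x 150 x 28 mm, origin at the centre of its underside
- ink_bottle: black bottle with a red cap, 60 mm in diameter, 140 mm tall, origin at the centre of its underside
- cup: white cup, 76 mm in diameter, 75 mm tall, origin at the centre of its underside
- seal: stone seal 35 x 35 x 80 mm, upright, origin at the centre of its underside

How it is judged:
On the way, in this order (a step that is already met when the one before it is completed fails the run):
1. the spindle lies in the cradle's trough, tip towards the end stop, let go (contact force between the fingers and spindle below 0.1 N and angle between spindle's own z axis and vertical between 1.45 and 1.69 rad and angle between the z axis of spindle and the y axis of cradle, either way round below 0.12 rad and y of spindle in the frame of trough below 0 m and x of spindle in the frame of trough between -0.01 and 0.01 m and z of spindle in the frame of trough between -0.01 and 0.01 m and y of shoulder in the frame of trough above 0.05 m and linear speed of spindle below 0.03 m/s), for 0.3 s.
2. the spindle's tip has come in through the blue cheek's eye (y of spindle in the frame of entry_eye below -0.012 m and y of shoulder in the frame of entry_eye above 0.01 m and distance between spindle and entry_eye below 0.13 m and x of spindle in the frame of entry_eye between -0.012 and 0.012 m and z of spindle in the frame of entry_eye between -0.012 and 0.012 m).
At the end, for the whole second after the job is handed in: The spindle rests, let go and still, through both eyes and the roll: shoulder within 5 mm of the blue cheek (6 mm of its eye's centre), axis within 0.06 rad of the eyes' line, tip 20 mm or more beyond the grey cheek; the roll still and within 10 mm of the eyes' line (distance between shoulder and entry_eye below 0.006 m and y of shoulder in the frame of entry_eye below 0.005 m and y of spindle in the frame of far_eye below -0.02 m and angle between the z axis of spindle and the y axis of holder, either way round below 0.06 rad and x of roll in the frame of entry_eye between -0.01 and 0.01 m and z of roll in the frame of entry_eye between -0.01 and 0.01 m and linear speed of each of spindle, roll below 0.02 m/s); the robot touches nothing.
It fails at once if a brush in the stand is pulled out or pushed over (distance of any of brush_a, brush_b from where it was at the start of the episode above 0.02 m or angle between any of brush_a, brush_b's own z axis and vertical above 0.3 rad).
It fails at once if one of the other things on the desk is shifted by more than 20 mm (distance of any of paperweight, inkstone, ink_bottle, cup, seal from where it was at the start of the episode above 0.02 m).
It fails at once if the roll is knocked off its saddle (distance of roll from where it was at the start of the episode above 0.02 m).
It also fails if it takes over 72 s, if anything falls off the work surface, if the arm or the gripper's body presses on something with over 40 N, if the wrist force passes 120 N, or if a joint passes its speed limit or range.

## Robot

A 6-joint arm with a two-finger parallel gripper is mounted at the origin on the work surface. World frame = base frame: x ahead of the robot, y to its left, z up, the work surface at z = 0. Lengths are in m, angles in rad, forces in N, time in s.
With the tool pointing down it reaches from about 0.4 to 0.925 m from the base axis. Payload 12.5 kg.
Tool frame: the origin (TCP) lies between the finger pads; the fingertips stand 25 mm ahead of it and the grasp point (between the pads) lies 6 mm ahead of it; y points along the fingers, x is the direction in which the jaws open and shut, and the axes are right-handed (so a half turn about y gives the same grasp; the last joint's range is limited). The gripper opens to 95 mm and grips with 3 to 60 N. Pads are 20 mm wide; open, the fingers measure 119 mm over their backs; the gripper's body (75 mm by 180 mm) begins 59 mm behind the grasp point.
Start: joints at [-1.436, 0.491, 1.559, -0, 1.092, -0.106], TCP at [0.149, -0.607, 0.24] pointing down, gripper open.
Joint ranges: [-3.1, 3.1], [-0.84, 2.19], [0.05, 2.79], [-1.13, 4.28], [0.06, 2.93], [-2.69, 2.69]. Speed limits (rad/s): [2.22, 2.22, 2.79, 3.14, 3.14, 3.14].

## Interface

Orientations are given as [roll, pitch, yaw] about the fixed x, y, z axes, in that order (R = Rz(yaw) Ry(pitch) Rx(roll)).
In Python, from cell import observe, snapshot, close_job gives the robot as it stands. The module is installed in compiled form; this text tells all that it offers.
- The arm moves only by the tool carry_out, never from a script. Its argument "series" is one flat list of numbers, 7 for each row, row after row: the closure, from -1 (fully open) to 1 (shut), then the shift along the tool's x, y, z in mm, then the turn, a rotation vector about the tool's x, y, z in degrees. A call has 1 to 10 rows; each row shifts and turns the commanded pose from where the row before left it, along the tool's axes as they then stand; what a row does not reach is not made up. A row lasts 1/12 s, in which the tool goes at most 41.7 mm and 7.16 degrees, less where a joint would pass 70% of its speed; a pose out of reach is approached as far as the arm can. A call with a gripper value outside its range is refused whole. The fingers move at their own pace and stop on an object; the grip force is fixed at half the most. Time passes only in rows, so rows that do not move let the fingers close. It gives the time, the measured TCP pose, the force and the opening at its end, in the units of the state.
- observe(): the state, without advancing time (a new reading comes with each control period).
- snapshot(name): name is "scene" or "top"; returns a dict with "img" (480x640x3 uint8, red, green, blue), "vertical_fov" (degrees; the focal length in pixels is half the picture's height over the tangent of half this angle, whatever the lens; pixels are square), "cx", "cy" (the principal point, pixels), "R" (3x3) and "t" (3): a world point X has camera coordinates R X + t. Camera axes: x right, y down, z forward; pixel columns grow to the right and rows downward; lengths in m; the calibration is good to about 2 mm. A picture is of the moment at which its call begins. There is no depth.
- close_job(): hands the job in, once; it reports no verdict.
The state is a dict: "t": time; "q": joint angles; "qvel": joint speeds; "joint_torque": joint torques, N m; "tcp_pos": TCP position; "tool_rot": TCP orientation; "ft_force": force on the tool from outside, world axes, zero at the start; "wrist_torque": the same for the moment, N m; "grip_width": finger opening in m.
Only numpy, scipy, OpenCV 4.12 (cv2) and the standard library are available. Lean on these libraries where they do the work, as an engineer would, in place of code of your own. Each camera call takes 0.05 s, during which the arm holds its last target.

## Working session

There is one attempt and no reset: what is moved stays moved. The work goes in short steps, Python scripts to look and compute and a tool call to move; the robot and the scene stay as the last step left them, time stands still between calls to the robot, and variables do not carry over. Pictures are saved under pics/ and viewed, and the job is handed in when it is done.

Besides the shell and the picture viewer there is one more tool, called after "Call:" as a command line: name --argument value ..., lists and objects as JSON in quotes. carry_out: Moves the arm, as the interface text tells. Its arguments: {"type":"object","properties":{"series":{"type":"array"}},"required":["series"]}

```bash
mkdir -p pics
python3 - <<'E'
from cell import observe, snapshot
import cv2
for n in("scene","top"):
    s=snapshot(n); cv2.imwrite(f"pics/{n}0.png",s["img"][:,:,::-1])
    print(n,s["vertical_fov"],s["cx"],s["cy"],s["R"],s["t"])
print(observe())
E
```

```text
scene 47.74791744745072 317.9937411151422 237.1059317548806 [[-0.87514902  0.4837634  -0.00933664]
 [ 0.32325053  0.57019817 -0.75523714]
 [-0.36003235 -0.66396312 -0.65538514]] [ 0.48835268 -0.05055463  1.60371146]
top 55.30393297730482 321.5057835377919 238.6992200817098 [[-0.01838133 -0.99982978 -0.00159127]
 [-0.98988299  0.01842237 -0.14068506]
 [ 0.14069043 -0.00101081 -0.99005312]] [-0.00577169  0.57633247  1.02225562]
{'t': 0.1, 'q': array([-1.43557361e+00,  4.91445873e-01,  1.55938517e+00, -6.94512299e-06,
        1.09171830e+00, -1.05619346e-01]), 'qvel': array([-0.00055608, -0.00198256, -0.0024944 ,  0.00057603, -0.00013683,
       -0.00262021]), 'joint_torque': array([ 3.84966843e-03, -6.13622332e+01, -2.58607131e+01,  6.94256206e-02,
        4.69965313e-02, -6.05670198e-05]), 'tcp_pos': array([ 0.14905765, -0.60676406,  0.23915451]), 'tool_rot': array([-1.57070159e+00,  9.52012739e-04, -1.32995101e+00]), 'ft_force': array([ 0.37091892,  0.00880617, -0.26396589]), 'wrist_torque': array([-0.0142113 ,  0.004932  , -0.05032583]), 'grip_width': 0.09500434799114638}
```

View pics/scene0.png

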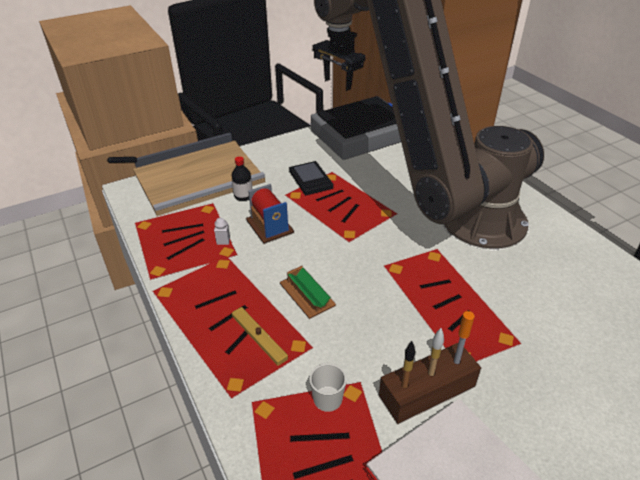

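View pics/top0.png

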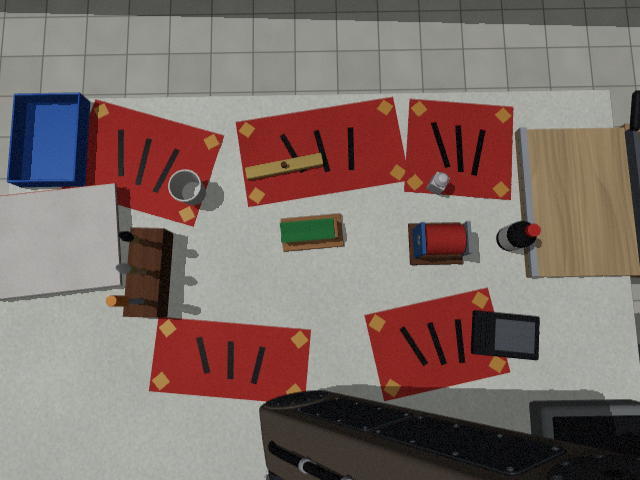

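The scene view shows the spindle's orange grip at (467,325) in the stand socket nearest the robot. The white brush is at (437,345) and the black one at (409,360). The cradle is at (308,288) and the holder at (270,213). In the top view the stand is at (148,273), with the grip at (113,300). The cradle is at (311,231) and the holder at (440,241), with its blue cheek on the left, facing world +y.

```bash
cat > h.py <<'E'
import numpy as np, cv2
from cell import observe, snapshot
from scipy.spatial.transform import Rotation as Ro
def K(s):
    f=240/np.tan(np.radians(s["vertical_fov"]/2)); return np.array([[f,0,s["cx"]],[0,f,s["cy"]],[0,0,1]])
def ray(s,p):
    d=np.linalg.inv(K(s))@np.array([p[0],p[1],1.]); R=np.array(s["R"]);t=np.array(s["t"])
    return -R.T@t, R.T@d
def onz(s,p,z):
    c,d=ray(s,p); return c+d*(z-c[2])/d[2]
def proj(s,X):
    x=K(s)@(np.array(s["R"])@np.array(X)+np.array(s["t"])); return x[:2]/x[2]
def tri(s1,p1,s2,p2):
    P1=K(s1)@np.c_[s1["R"],s1["t"]];P2=K(s2)@np.c_[s2["R"],s2["t"]]
    X=cv2.triangulatePoints(P1,P2,np.array(p1,float).reshape(2,1),np.array(p2,float).reshape(2,1)); return (X[:3]/X[3]).ravel()
def crop(s,name,x0,y0,x1,y1,k):
    im=s["img"][y0:y1,x0:x1,::-1]; im=cv2.resize(im,None,fx=k,fy=k,interpolation=cv2.INTER_CUBIC); cv2.imwrite(f"pics/{name}.png",im)
def mask(s,lo,hi,box=None):
    h=cv2.cvtColor(s["img"],cv2.COLOR_RGB2HSV); m=cv2.inRange(h,lo,hi)
    if box: 
        n=np.zeros_like(m);x0,y0,x1,y1=box;n[y0:y1,x0:x1]=m[y0:y1,x0:x1];m=n
    return m
def rect(m):
    cs,_=cv2.findContours(m,cv2.RETR_EXTERNAL,cv2.CHAIN_APPROX_NONE); c=max(cs,key=cv2.contourArea); return cv2.minAreaRect(c),cv2.contourArea(c),c
E
python3 - <<'E'
from h import *
S=snapshot("scene");T=snapshot("top")
crop(T,"t_stand",90,210,190,330,5);crop(T,"t_cr",270,200,350,260,8);crop(T,"t_ho",400,210,480,270,8)
crop(S,"s_stand",370,300,490,420,5);crop(S,"s_cr",270,250,350,320,8);crop(S,"s_ho",235,175,305,245,8)
for n,s,b in(("S",S,(430,290,500,350)),("T",T,(90,280,135,320))):
    r=rect(mask(s,(5,150,120),(20,255,255),b));print(n,"orange",r[0],r[1])
for n,s,b in(("S",S,(260,250,350,330)),("T",T,(260,200,360,260))):
    r=rect(mask(s,(45,100,30),(80,255,255),b));print(n,"green",r[0],cv2.boxPoints(r[0]).round(1).tolist())
E
```

```text
S orange ((466.9219970703125, 324.0733947753906), (11.865378379821777, 27.75727081298828), 9.865806579589844) 238.5
T orange ((111.0, 300.5), (9.0, 10.0), 90.0) 69.5
S green ((309.0796813964844, 286.8052978515625), (47.036041259765625, 17.12112045288086), 48.8140754699707) [[287.20001220703125, 274.70001220703125], [300.0, 263.5], [331.0, 298.8999938964844], [318.1000061035156, 310.1000061035156]]
T green ((307.0450744628906, 229.99591064453125), (20.280006408691406, 53.68769454956055), 84.80557250976562) [[279.3999938964844, 222.3000030517578], [332.8999938964844, 217.5], [334.70001220703125, 237.6999969482422], [281.20001220703125, 242.5]]
```

Run:
```python
import cv2,numpy as np
a=[cv2.imread(f"pics/{n}.png") for n in("t_cr","t_ho","s_cr","s_ho","t_stand","s_stand")]
def pad(l,w,h):
    o=[]
    for x in l:
        x=cv2.resize(x,(w,h)) if 0 else x
        y=np.zeros((600,x.shape[1],3),np.uint8); y[:min(600,x.shape[0])]=x[:600]; o.append(y)
    return np.hstack(o)
cv2.imwrite("pics/m2.png",cv2.resize(pad(a[2:4],0,0),(800,400) if 0 else None,fx=.66,fy=.66))
cv2.imwrite("pics/m3.png",cv2.resize(pad(a[4:6],0,0),None,fx=.72,fy=.72))
```

```text
(no output)
```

View pics/t_cr.png

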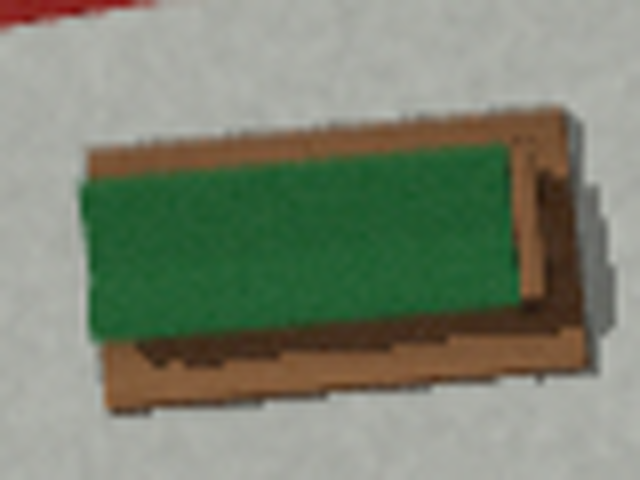

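View pics/t_ho.png

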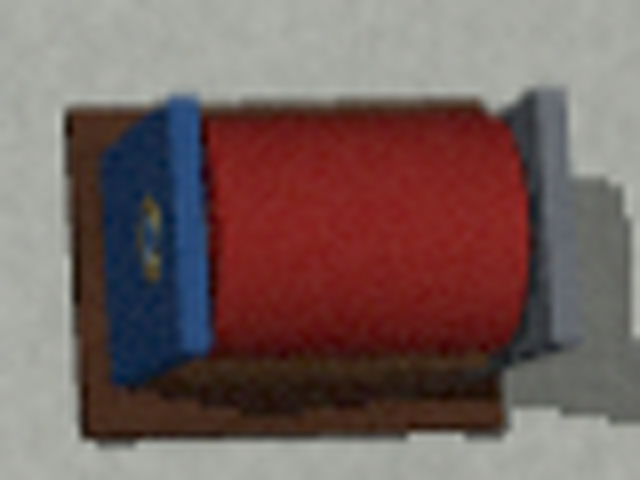

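View pics/s_ho.png

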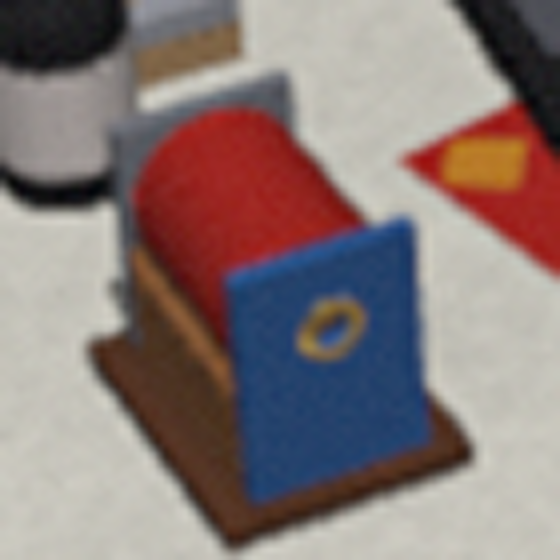

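View pics/s_cr.png

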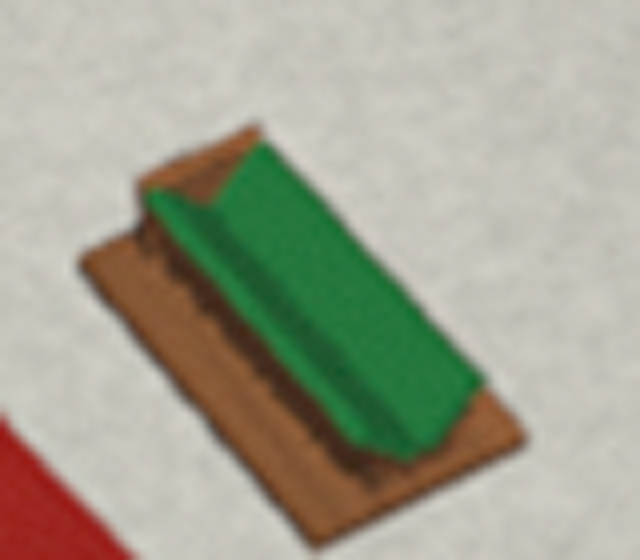

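View pics/t_stand.png

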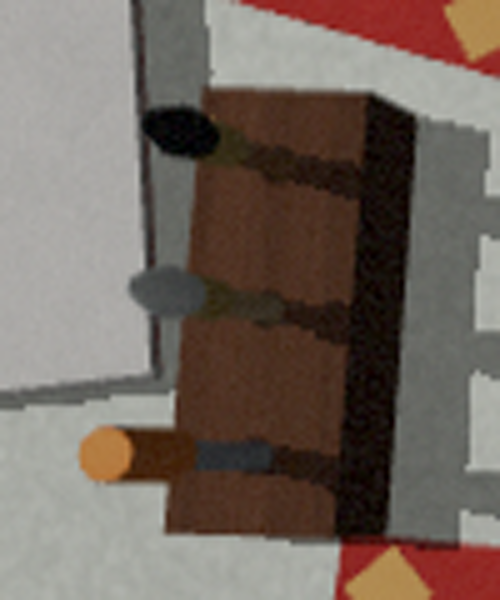

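View pics/s_stand.png

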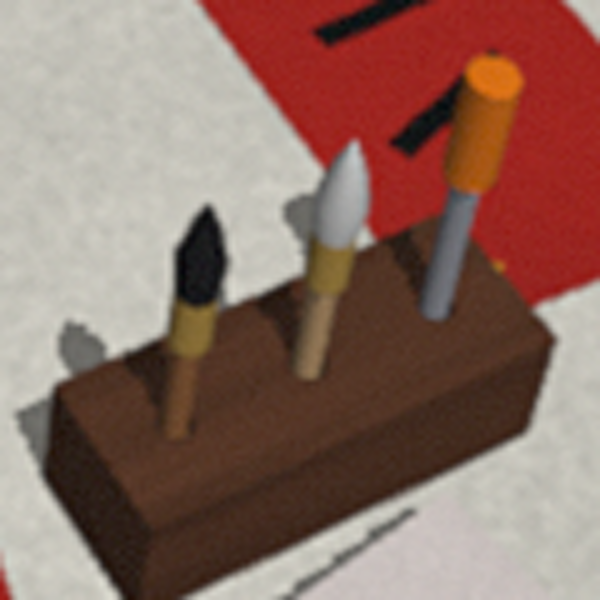

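Readings from the crops, in crop pixels:
- **Stand:** the grip's top disc is at (106,455), and the stand's top corners are (205,88), (370,95), (335,538) and (165,533).
- **Cradle:** the rim corners are (80,182), (508,145), (522,303) and (92,340), with the stop at the right (-y) end.
- **Holder:** the gold eye ring is at about (332,329) in the scene crop and (150,240) in the top crop.

Next I convert these to positions.

Run:
```python
from h import *
S=snapshot("scene");T=snapshot("top")
def f(o,k,u): return [o[i]+(u[i]+.5)/k-.5 for i in(0,1)]
np.set_printoptions(precision=4,suppress=True)
def show(n,s,o,k,us,z):
    X=np.array([onz(s,f(o,k,u),z) for u in us]); print(n,X[:,:2].tolist() and X[:,:2].round(4).tolist(),"c",X.mean(0)); 
    print("  sides",[round(float(np.linalg.norm(X[i]-X[(i+1)%len(X)])),4) for i in range(len(X))],[round(float(np.degrees(np.arctan2(*(X[(i+1)%len(X)]-X[i])[[1,0]]))),2) for i in range(len(X))])
    return X
ts=(90,210);tc=(270,200);th=(400,210);ss=(370,300);sc=(270,250);sh=(235,175)
show("stand top T",T,ts,5,[(205,88),(370,95),(335,538),(165,533)],.07)
show("stand top S",S,ss,5,[(60,395),(435,213),(553,340),(150,527)],.07)
show("griptop T",T,ts,5,[(106,455)],.215); show("griptop S",S,ss,5,[(494,76)],.215)
print("grip tri",tri(T,f(ts,5,(106,455)),S,f(ss,5,(494,76))))
show("shaft at stand S",S,ss,5,[(435,313)],.07)
show("shaft at stand T",T,ts,5,[(268,457)],.07)
show("rim T",T,tc,8,[(80,182),(508,145),(522,303),(92,340)],.046)
show("rim S",S,sc,8,[(146,190),(262,142),(484,381),(360,440)],.046)
show("base T",T,tc,8,[(88,150),(570,108),(590,370),(110,410)],.010)
show("base S",S,sc,8,[(80,262),(316,545),(527,436)],.010)
show("hbase T",T,th,8,[(68,105),(85,437),(503,430)],.012)
show("hbase S",S,sh,8,[(92,350),(235,545),(470,455)],.012)
show("blue T",T,th,8,[(170,97),(197,97),(210,352),(183,352)],.110)
show("grey T",T,th,8,[(540,90),(565,92),(580,340),(555,343)],.110)
show("blue S outer",S,sh,8,[(228,283),(411,227)],.110)
print("eye",tri(T,f(th,8,(150,240)),S,f(sh,8,(332,329))), onz(S,f(sh,8,(332,329)),.078),onz(T,f(th,8,(150,240)),.078))
```

```text
stand top T [[0.6063, 0.4156], [0.6017, 0.3407], [0.404, 0.3502], [0.4076, 0.4252]] c [0.5049 0.3829 0.07  ]
  sides [0.075, 0.1979, 0.0751, 0.199] [-93.52, 177.26, 87.29, -2.78]
stand top S [[0.6012, 0.3485], [0.4072, 0.351], [0.4075, 0.4265], [0.6045, 0.4163]] c [0.5051 0.3856 0.07  ]
  sides [0.194, 0.0754, 0.1973, 0.0679] [179.27, 89.79, -2.94, -92.81]
griptop T [[0.44, 0.3865]] c [0.44   0.3865 0.215 ]
  sides [0.0] [0.0]
griptop S [[0.4383, 0.3881]] c [0.4383 0.3881 0.215 ]
  sides [0.0] [0.0]
grip tri [0.4389 0.3874 0.2145]
shaft at stand S [[0.4413, 0.3919]] c [0.4413 0.3919 0.07  ]
  sides [0.0] [0.0]
shaft at stand T [[0.44, 0.381]] c [0.44  0.381 0.07 ]
  sides [0.0] [0.0]
rim T [[0.6156, 0.0802], [0.6242, -0.0442], [0.5778, -0.0472], [0.5693, 0.077]] c [0.5967 0.0165 0.046 ]
  sides [0.1247, 0.0465, 0.1245, 0.0464] [-86.05, -176.27, 93.9, 3.96]
rim S [[0.622, -0.0418], [0.5798, -0.043], [0.5695, 0.0821], [0.6136, 0.0846]] c [0.5962 0.0205 0.046 ]
  sides [0.0422, 0.1255, 0.0442, 0.1266] [-178.34, 94.72, 3.21, -86.2]
base T [[0.6318, 0.081], [0.642, -0.0641], [0.5624, -0.0
[... 427 characters left out ...]
, -0.3401], [0.612, -0.215], [0.5183, -0.2178]] c [ 0.581  -0.2576  0.012 ]
  sides [0.1251, 0.0937, 0.1544] [90.28, -178.29, -52.37]
blue T [[0.5997, -0.2334], [0.5996, -0.2407], [0.5297, -0.2407], [0.5299, -0.2335]] c [ 0.5647 -0.2371  0.11  ]
  sides [0.0074, 0.0698, 0.0073, 0.0698] [-91.07, -179.98, 88.94, 0.08]
grey T [[0.5997, -0.3342], [0.5991, -0.3409], [0.5311, -0.3406], [0.5304, -0.3338]] c [ 0.5651 -0.3374  0.11  ]
  sides [0.0068, 0.0679, 0.0068, 0.0693] [-95.73, 179.74, 95.78, -0.27]
blue S outer [[0.5979, -0.2339], [0.53, -0.2312]] c [ 0.5639 -0.2326  0.11  ]
  sides [0.068, 0.068] [177.74, -2.26]
eye [ 0.5633 -0.2318  0.0781] [ 0.5624 -0.231   0.078 ] [ 0.5649 -0.2329  0.078 ]
```

```bash
cat >> h.py <<'E'
def pose(o=None):
    o=o or observe(); return Ro.from_euler("xyz",o["tool_rot"]).as_matrix(),np.array(o["tcp_pos"])
def RX(yv,xv):
    y=np.array(yv,float);y/=np.linalg.norm(y);x=np.array(xv,float);x-=y*(x@y);x/=np.linalg.norm(x);return np.c_[x,y,np.cross(x,y)]
def az(a,th=0): # unit vec azimuth a deg, th deg below horizontal
    a=np.radians(a);th=np.radians(th);return np.array([np.cos(a)*np.cos(th),np.sin(a)*np.cos(th),-np.sin(th)])
def plan(R1,p1,N=None,start=None,vmax=40,wmax=7):
    R0,p0=start or pose()
    w=Ro.from_matrix(R0.T@R1).as_rotvec(); d=np.array(p1)-p0
    n=N or max(1,int(np.ceil(max(np.degrees(np.linalg.norm(w))/wmax,np.linalg.norm(d)*1000/vmax))))
    while 1:
        A=sum(R0@Ro.from_rotvec(w*k/n).as_matrix() for k in range(n)); s=np.linalg.solve(A,d)*1000
        if N or np.linalg.norm(s)<=vmax+1: break
        n+=1
    print("rows",n,"s",s.round(1),"w",np.degrees(w/n).round(2)); return n,s,np.degrees(w/n)
def log():
    o=observe(); open("log.txt","a").write(repr([o["q"].tolist(),o["tcp_pos"].tolist(),o["tool_rot"].tolist()])+"\n")
    np.set_printoptions(precision=4,suppress=True); print(o["t"],o["q"],o["tcp_pos"],o["tool_rot"],o["ft_force"],o["grip_width"])
E
python3 - <<'E'
from h import *
log()
p=az(20)*.56;p[2]=.32
plan(RX([0,0,-1],az(-70)),p)
E
```

```text
0.3 [-1.4356  0.4911  1.5591  0.      1.0917 -0.1056] [ 0.1491 -0.6069  0.2395] [-1.5708  0.0003 -1.33  ] [ 0.3311 -0.1936  0.8675] 0.09492868809175019
rows 23 s [-28.5  -3.5  25.7] w [-0.   -0.27 -0.  ]
```

Run:
```python
from h import *
R=RX([0,0,-1],az(-70))
R0,p0=pose()
Rm=RX([0,0,-1],az(-73))
plan(Rm,[.5,-.25,.32]); p=az(20)*.56;p[2]=.32
plan(R,p,start=(Rm,np.array([.5,-.25,.32])))
```

```text
rows 13 s [-19.4  -6.2  33.3] w [-0.   -0.25 -0.  ]
rows 12 s [-34.2  -0.   13.7] w [ 0.   -0.25  0.  ]
```

Call:
carry_out --series '[-1,-19,-6,33,0,0,0,-1,-19,-6,33,0,0,0,-1,-19,-6,33,0,0,0,-1,-19,-6,33,0,0,0,-1,-19,-6,33,0,0,0,-1,-19,-6,33,0,0,0,-1,-19,-6,33,0,0,0,-1,-19,-6,33,0,0,0,-1,-19,-6,33,0,0,0,-1,-19,-6,33,0,0,0]'

```text
t: 1.13
tcp_pos: [0.4253, -0.3422, 0.3001]
tool_rot: [-1.571, -0.0, -1.33]
ft_force: [-0.2, 0.1, 0.9]
grip_width: 0.0947
```

Call:
carry_out --series '[-1,-20,-6,33,0,0,0,-1,-20,-6,33,0,0,0,-1,-20,-6,33,0,0,0,-1,-30,0,16,0,-1,0,-1,-34,0,14,0,-1,0,-1,-34,0,14,0,-1,0,-1,-34,0,14,0,-1,0,-1,-34,0,14,0,-1,0,-1,-34,0,14,0,-1,0,-1,-34,0,14,0,0,0]'

```text
t: 1.97
tcp_pos: [0.5338, -0.0075, 0.3177]
tool_rot: [-1.571, -0.0, -1.224]
ft_force: [0.4, -0.0, -0.1]
grip_width: 0.095
```

Run:
```python
from h import *
log(); R=RX([0,0,-1],az(-70));p=az(20)*.56;p[2]=.32
plan(R,p)
```

```text
1.9667 [-0.1378  0.2859  1.6723 -0.0001  1.1833  1.0866] [ 0.5338 -0.0075  0.3177] [-1.5707 -0.0001 -1.2243] [ 0.4378 -0.0066 -0.0602] 0.09502887563789315
rows 5 s [-37.9  -0.5  12.1] w [-0.   -0.03  0.  ]
```

Call:
carry_out --series '[-1,-38,0,12,0,0,0,-1,-38,0,12,0,0,0,-1,-38,0,12,0,0,0,-1,-38,0,12,0,0,0,-1,-38,0,12,0,0,0]'

```text
t: 2.38
tcp_pos: [0.5256, 0.1918, 0.3177]
tool_rot: [-1.571, -0.0, -1.225]
ft_force: [1.3, -0.1, 0.2]
grip_width: 0.0952
```

Run:
```python
from h import *
log()
g=np.array([.439,.3872,.185])
for th in(45,):
  d=az(41,th); R=RX(d,az(-49)); plan(R,g-d*.106)
```

```text
2.3833 [ 0.2318  0.3254  1.6136 -0.0001  1.2025  1.4572] [0.5256 0.1918 0.3177] [-1.5706 -0.0001 -1.2253] [ 1.3171 -0.097   0.1754] 0.09524006185516086
rows 8 s [-24.4   5.2  -9.3] w [ 5.56 -2.51  1.04]
```

Call:
carry_out --series '[-1,-24,5,-9,5.6,-2.5,1,-1,-24,5,-9,5.6,-2.5,1,-1,-24,5,-9,5.6,-2.5,1,-1,-24,5,-9,5.6,-2.5,1,-1,-24,5,-9,5.6,-2.5,1,-1,-24,5,-9,5.6,-2.5,1,-1,-24,5,-9,5.6,-2.5,1,-1,-24,5,-9,5.6,-2.5,1,-1,0,0,0,0,0,0]'

```text
t: 3.13
tcp_pos: [0.4066, 0.3203, 0.2743]
tool_rot: [-0.899, 0.04, -0.893]
ft_force: [0.7, -0.2, -0.2]
grip_width: 0.0951
```

Run:
```python
from h import *
log()
g=np.array([.439,.3872,.185])
d=az(41,45); R=RX(d,az(-49)); plan(R,g-d*.106)
s=snapshot("scene");cv2.imwrite("pics/s1.png",s["img"][:,:,::-1])
```

```text
3.1333 [0.4597 0.1449 2.1696 0.7751 0.2381 0.6621] [0.4066 0.3203 0.2743] [-0.8987  0.0396 -0.8929] [ 0.7477 -0.2258 -0.1816] 0.09513178343398786
rows 2 s [-14.3   3.5  -7.7] w [ 3.22 -1.56 -0.13]
```

View pics/s1.png

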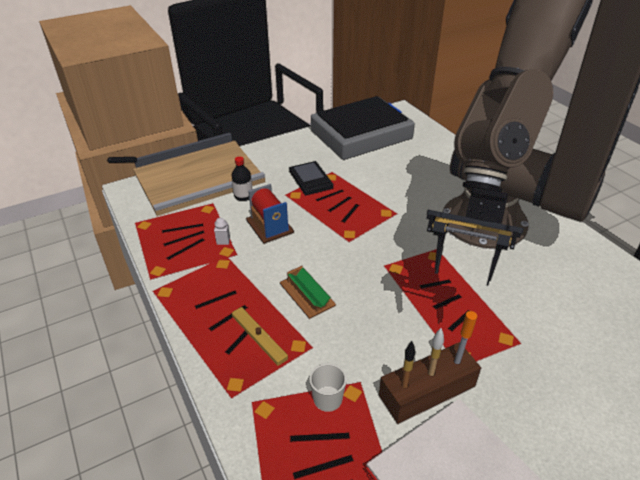

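```bash
cat > kin.py <<'E'
from h import *
def Rj(q): 
    A=Ro.from_euler("ZYZYZ",[q[0],q[1]+q[2],q[3],q[4],q[5]]).as_matrix(); return A
def feats(q):
    R1=Ro.from_euler("z",q[0]).as_matrix(); R2=R1@Ro.from_euler("y",q[1]).as_matrix();R3=R1@Ro.from_euler("y",q[1]+q[2]).as_matrix()
    R5=Rj(q)
    return np.c_[R1[:,1],R1[:,0],R2[:,2],R3[:,0],R3[:,2],R5[:,2]]
E
python3 - <<'E'
from kin import *
L=[eval(l) for l in open("log.txt")]
for q,p,r in L:
    M=Rj(q).T@Ro.from_euler("xyz",r).as_matrix(); print(M.round(3).tolist())
A=np.vstack([feats(q) for q,p,r in L]+[np.tile([0,0,0,0,0,0],(0,1))]); b=np.hstack([p for q,p,r in L])
h=np.tile([0,0,1],len(L))[:,None]; A=np.c_[A,h]
x,res,rk,sv=np.linalg.lstsq(A,b,rcond=1e-6); print(x,rk,sv); print((A@x-b).reshape(-1,3))
E
```

```text
Traceback (most recent call last):
  File "kin.py", line 3, in Rj
    A=Ro.from_euler("ZYZYZ",[q[0],q[1]+q[2],q[3],q[4],q[5]]).as_matrix(); return A
      ~~~~~~~~~~~~~^^^^^^^^^^^^^^^^^^^^^^^^^^^^^^^^^^^^^^^^^
  File "scipy/spatial/transform/_rotation.pyx", line 1413, in scipy.spatial.transform._rotation.Rotation.from_euler
ValueError: Expected axis specification to be a non-empty string of upto 3 characters, got ZYZYZ
```

```bash
sed -i 's/    A=Ro.*/    A=(Ro.from_euler("ZYZ",[q[0],q[1]+q[2],q[3]])*Ro.from_euler("YZ",[q[4],q[5]])).as_matrix(); return A/' kin.py
python3 - <<'E'
from kin import *
L=[eval(l) for l in open("log.txt")]
for q,p,r in L:
    M=Rj(q).T@Ro.from_euler("xyz",r).as_matrix(); print(M.round(3).tolist())
A=np.vstack([feats(q) for q,p,r in L]); b=np.hstack([p for q,p,r in L])
h=np.tile([0,0,1],len(L))[:,None]; A=np.c_[A,h]
x,res,rk,sv=np.linalg.lstsq(A,b,rcond=1e-6); print(x,rk,sv); print((A@x-b).reshape(-1,3))
E
```

```text
[[-1.0, 0.0, 0.0], [0.0, -0.0, 1.0], [0.0, 1.0, 0.0]]
[[-1.0, 0.0, -0.0], [-0.0, 0.0, 1.0], [0.0, 1.0, -0.0]]
[[-1.0, 0.0, 0.0], [0.0, 0.0, 1.0], [0.0, 1.0, -0.0]]
[[-1.0, 0.0, -0.0], [-0.0, -0.0, 1.0], [0.0, 1.0, 0.0]]
[ 6.59000000e-02 -1.36002321e-15  5.86800000e-01  4.31000000e-02
  4.11000000e-01  2.46866000e-01  1.96700000e-01] 7 [3.8954041  2.8900356  2.00117572 0.61601991 0.26832926 0.11731312
 0.05977751]
[[ 1.11022302e-16 -3.33066907e-16 -3.05311332e-16]
 [ 0.00000000e+00  7.89299182e-17 -1.66533454e-16]
 [ 1.11022302e-16  5.55111512e-17 -2.22044605e-16]
 [-1.66533454e-16  5.55111512e-17 -1.66533454e-16]]
```

```bash
cat >> kin.py <<'E'
from scipy.optimize import least_squares
X=np.array([.0659,0,.5868,.0431,.411,.246866]); MT=np.array([[-1,0,0],[0,0,1],[0,1,0]])
LO=np.array([-3.1,-.84,.05,-1.13,.06,-2.69]);HI=np.array([3.1,2.19,2.79,4.28,2.93,2.69])
def fk(q): return Rj(q)@MT, feats(q)@X+[0,0,.1967]
def ik(R,p,q0):
    def f(q):
        Rq,pq=fk(q); return np.r_[(pq-p)*3,Ro.from_matrix(Rq.T@R).as_rotvec()]
    r=least_squares(f,np.clip(q0,LO+.01,HI-.01),bounds=(LO,HI)); return r.x,np.linalg.norm(r.fun)
E
python3 - <<'E'
from kin import *
np.set_printoptions(precision=2,suppress=True)
g=np.array([.439,.3872,.185])
q0=observe()["q"]
for th in(30,40,50,60):
  for a in(90,60,41,20,0,-20,-45):
    d=az(a,th)
    o=[]
    for sx in(1,-1):
      R=RX(d,sx*az(a-90))
      for seed in([.46,.14,2.1,0,.5,.6],[.46,.14,2.1,1.57,.5,-.8],[.46,.14,2.,3.,.5,-1.5]):
        q,e=ik(R,g-d*.006,seed); q2,e2=ik(R,g-d*.106,q)
        if e<1e-4 and e2<1e-4 and np.abs(q2-q).max()<1.5: o.append((sx,q,q2))
    o.sort(key=lambda t:-min(t[1][4],t[2][4]))
    if o: print(th,a,*o[0])
E
```

```text
30 90 1 [ 0.23  0.56  2.1   1.5   1.01 -1.  ] [ 0.04  0.44  2.11  1.29  1.12 -0.91]
30 60 -1 [0.37 0.5  2.3  2.28 0.8  1.87] [0.19 0.31 2.42 2.03 0.82 2.  ]
30 41 -1 [0.55 0.49 2.34 2.92 0.74 1.65] [0.49 0.28 2.49 2.84 0.69 1.7 ]
30 20 1 [ 0.76  0.5   2.29  3.69  0.73 -1.78] [ 0.87  0.32  2.4   3.88  0.7  -1.89]
30 -45 -1 [ 0.98  0.69  1.74 -1.08  1.3   0.84] [ 1.11  0.65  1.63 -0.97  1.46  0.77]
40 90 1 [ 0.28  0.5   2.05  1.32  0.86 -0.78] [ 0.11  0.36  2.05  1.12  1.   -0.66]
40 60 -1 [0.41 0.43 2.22 2.05 0.54 2.15] [0.27 0.22 2.29 1.69 0.57 2.44]
40 41 -1 [0.56 0.42 2.25 2.84 0.41 1.75] [0.52 0.19 2.35 2.6  0.29 1.97]
40 20 1 [ 0.73  0.43  2.21  3.88  0.44 -2.01] [ 0.82  0.23  2.28  4.26  0.4  -2.34]
40 -45 -1 [ 0.94  0.63  1.74 -0.96  1.18  0.73] [ 1.06  0.58  1.63 -0.85  1.36  0.65]
50 90 1 [ 0.34  0.46  1.99  1.08  0.76 -0.51] [ 0.21  0.31  1.97  0.9   0.93 -0.38]
50 60 1 [ 0.45  0.39  2.13  1.54  0.37 -0.44] [ 0.35  0.18  2.16  1.11  0.48 -0.06]
50 41 1 [ 0.57  0.38  2.15  2.32  0.13 -0.86] [0.54 0.16 2.2  0.86 0.15 0.58]
50 -20 -1 [ 0.87  0.5   1.91 -1.05  0.77  0.45] [ 0.99  0.38  1.86 -0.88  0.94  0.32]
50 -45 -1 [ 0.89  0.58  1.74 -0.81  1.08  0.59] [ 0.99  0.51  1.62 -0.72  1.27  0.52]
60 90 1 [ 0.41  0.44  1.93  0.78  0.71 -0.18] [ 0.31  0.29  1.88  0.65  0.91 -0.08]
60 60 1 [0.49 0.39 2.03 0.8  0.38 0.32] [0.43 0.2  2.02 0.57 0.56 0.52]
60 41 1 [0.58 0.38 2.05 0.33 0.21 1.13] [0.56 0.18 2.05 0.19 0.41 1.26]
60 20 1 [ 0.68  0.39  2.02 -0.63  0.28  2.47] [ 0.72  0.2   2.01 -0.41  0.47  2.27]
60 0 -1 [ 0.76  0.42  1.96 -0.8   0.5  -0.15] [ 0.83  0.26  1.92 -0.63  0.68 -0.3 ]
60 -20 -1 [ 0.81  0.47  1.87 -0.76  0.73  0.14] [ 0.9   0.34  1.8  -0.64  0.92  0.05]
60 -45 -1 [ 0.83  0.54  1.73 -0.64  1.    0.43] [ 0.91  0.45  1.62 -0.56  1.2   0.37]
```

Run:
```python
from kin import *
np.set_printoptions(precision=2,suppress=True)
g=np.array([.439,.3872,.185]); q0=observe()["q"]
ca=np.radians(4); yc=np.array([-np.sin(ca),np.cos(ca),0]); tr=np.array([.5965,.0185,.035])
gl=tr+yc*(.1105)
ee=np.array([.5642,-.2328,.078])
for th in(30,35,40,45,50,55):
    d=az(90,th);R=RX(d,az(0)); q,e=ik(R,g-d*.006,[.3,.5,2,1.2,.9,-.7]); qp,ep=ik(R,g-d*.106,q);ql,el=ik(R,g-d*.006+[0,0,.13],q)
    d2=az(-86,90-th);R2=RX(d2,az(4)); 
    q3,e3=ik(R2,gl-d2*.006+[0,0,.1],[.1,.3,1.8,-.5,.9,0]);q2,e2=ik(R2,gl-d2*.006,q3)
    print(th,q,qp,ql,"|",q3,q2,max(e,ep,el),max(e2,e3))
for p in (gl,gl+[0,0,.12],ee+[0,.18,0],ee+[0,.03,0]):
    R=RX([0,0,-1],az(4)); print(ik(R,p+[0,0,.006],[.1,.3,1.8,0,.9,0]))
```

```text
30 [ 0.23  0.56  2.1   1.5   1.01 -1.  ] [ 0.04  0.44  2.11  1.29  1.12 -0.91] [ 0.23  0.33  1.98  1.3   1.07 -0.61] | [ 0.31  0.65  1.66 -0.59  1.05  0.6 ] [ 0.31  0.79  1.71 -0.67  0.9   0.73] 3.425312835609369e-10 8.978981003540085e-11
35 [ 0.25  0.53  2.07  1.42  0.93 -0.9 ] [ 0.07  0.4   2.08  1.21  1.06 -0.79] [ 0.25  0.31  1.95  1.2   1.02 -0.5 ] | [ 0.34  0.67  1.65 -0.67  1.1   0.66] [ 0.34  0.82  1.69 -0.74  0.97  0.8 ] 1.996335032742929e-10 1.4039622208702028e-10
40 [ 0.28  0.5   2.05  1.32  0.86 -0.78] [ 0.11  0.36  2.05  1.12  1.   -0.66] [ 0.28  0.3   1.92  1.08  0.99 -0.39] | [ 0.36  0.7   1.64 -0.74  1.16  0.72] [ 0.36  0.84  1.67 -0.8   1.03  0.86] 3.2306827404659904e-10 1.887897704829985e-10
45 [ 0.31  0.48  2.02  1.21  0.8  -0.65] [ 0.16  0.33  2.01  1.02  0.96 -0.53] [ 0.31  0.29  1.88  0.97  0.96 -0.27] | [ 0.39  0.73  1.63 -0.8   1.22  0.78] [ 0.39  0.87  1.66 -0.85  1.1   0.91] 3.873250681713132e-10 2.4165065764002676e-10
50 [ 0.34  0.46  1.99  1.08  0.76 -0.51] [ 0.21  0.31  1.97  0.9   0.93 -0.38] [ 0.34  0.28  1.84  0.84  0.95 -0.15] | [ 0.41  0.76  1.62 -0.85  1.28  0.82] [ 0.41  0.9   1.64 -0.9   1.17  0.96] 4.5366234016109657e-10 5.128241692714523e-09
55 [ 0.37  0.45  1.96  0.93  0.73 -0.35] [ 0.26  0.3   1.93  0.78  0.91 -0.23] [ 0.37  0.28  1.81  0.72  0.95 -0.03] | [ 0.43  0.79  1.61 -0.91  1.34  0.86] [ 0.43  0.93  1.63 -0.94  1.25  0.99] 3.884064578225785e-10 5.036541360180287e-10
(array([ 0.11,  0.71,  1.78, -0.  ,  0.65,  0.04]), np.float64(1.0376959243644293e-13))
(array([0.11, 0.55, 1.7 , 0.  , 0.9 , 0.04]), np.float64(1.6925323003071519e-09))
(array([-0.21,  0.61,  1.85, -0.  ,  0.68, -0.28]), np.float64(2.6567266247062865e-14))
(array([-0.46,  0.65,  1.76,  0.  ,  0.73, -0.53]), np.float64(2.993915052786969e-11))
```

Run:
```python
from kin import *
g=np.array([.439,.3872,.185])
d=az(90,35);R=RX(d,az(0)); n,s,w=plan(R,g-d*.106,wmax=6)
n,s,w=plan(R,g-d*.106,N=14)
q=observe()["q"]; R0,p0=pose()
for k in range(14):
    p0=p0+R0@s/1000; R0=R0@Ro.from_rotvec(np.radians(w)).as_matrix(); qn,e=ik(R0,p0,q); print(qn.round(2),((qn-q)*12).round(2)); q=qn
```

```text
rows 9 s [ 4.4  1.9 -2.4] w [ 1.61 -4.09  4.  ]
rows 14 s [ 2.8  1.2 -1.6] w [ 1.03 -2.63  2.57]
[0.42 0.15 2.18 1.   0.28 0.36] [-0.48  0.06  0.16  2.91  0.5  -3.78]
[0.38 0.16 2.19 1.16 0.34 0.13] [-0.48  0.09  0.12  1.89  0.68 -2.77]
[ 0.34  0.17  2.2   1.26  0.4  -0.04] [-0.47  0.12  0.09  1.15  0.76 -2.05]
[ 0.3   0.18  2.2   1.31  0.47 -0.17] [-0.45  0.16  0.05  0.67  0.8  -1.57]
[ 0.27  0.2   2.2   1.34  0.54 -0.28] [-0.43  0.18  0.01  0.35  0.81 -1.26]
[ 0.23  0.21  2.2   1.35  0.6  -0.36] [-0.4   0.21 -0.02  0.14  0.8  -1.05]
[ 0.2   0.23  2.2   1.35  0.67 -0.44] [-0.37  0.23 -0.06  0.    0.78 -0.9 ]
[ 0.17  0.25  2.19  1.35  0.73 -0.51] [-0.33  0.25 -0.1  -0.1   0.76 -0.79]
[ 0.15  0.28  2.18  1.33  0.79 -0.56] [-0.3   0.27 -0.13 -0.17  0.73 -0.71]
[ 0.13  0.3   2.16  1.31  0.85 -0.62] [-0.26  0.28 -0.17 -0.23  0.7  -0.64]
[ 0.11  0.32  2.15  1.29  0.9  -0.67] [-0.22  0.29 -0.2  -0.26  0.67 -0.58]
[ 0.09  0.35  2.13  1.27  0.96 -0.71] [-0.18  0.29 -0.23 -0.29  0.64 -0.54]
[ 0.08  0.37  2.11  1.24  1.01 -0.75] [-0.15  0.29 -0.25 -0.31  0.62 -0.5 ]
[ 0.07  0.4   2.08  1.21  1.06 -0.79] [-0.11  0.29 -0.28 -0.32  0.6  -0.46]
```

Call:
carry_out --series '[-0.1,1.4,0.6,-0.8,0.5,-1.3,1.3,-0.1,1.4,0.6,-0.8,0.5,-1.3,1.3,-0.1,2.8,1.2,-1.6,1,-2.6,2.6,-0.1,2.8,1.2,-1.6,1,-2.6,2.6,-0.1,4,1.8,-2.3,1.5,-3.9,3.8,-0.1,4,1.8,-2.3,1.5,-3.9,3.8,-0.1,4,1.8,-2.3,1.5,-3.9,3.8,-0.1,4,1.8,-2.3,1.5,-3.9,3.8,-0.1,4,1.8,-2.3,1.5,-3.9,3.8,-0.1,4,1.8,-2.3,1.5,-3.9,3.8]'

```text
t: 4.02
tcp_pos: [0.4311, 0.2998, 0.2497]
tool_rot: [-0.663, 0.032, -0.146]
ft_force: [0.1, 0.4, 0.2]
grip_width: 0.0523
```

Run:
```python
from kin import *
g=np.array([.439,.3872,.185]);log()
d=az(90,35);R=RX(d,az(0)); n,s,w=plan(R,g-d*.106)
```

```text
4.0167 [ 0.0986  0.3377  2.1333  1.2596  0.9413 -0.6821] [0.4311 0.2998 0.2497] [-0.6629  0.0318 -0.1459] [0.0586 0.3976 0.1961] 0.052296168364342435
rows 2 s [ 4.   1.7 -1. ] w [ 1.42 -3.22  2.82]
```

Call:
carry_out --series '[-0.1,4,1.7,-1,1.4,-3.2,2.8,-0.1,4,1.7,-1,1.4,-3.2,2.8,-0.1,0,20,0,0,0,0,-0.1,0,20,0,0,0,0,-0.1,0,15,0,0,0,0,-0.1,0,0,0,0,0,0]'

```text
t: 4.52
tcp_pos: [0.4389, 0.3472, 0.213]
tool_rot: [-0.614, 0.003, -0.003]
ft_force: [-0.3, 0.2, -0.5]
grip_width: 0.0523
```

```bash
python3 - <<'E'
from kin import *
g=np.array([.439,.3872,.185]);log()
d=az(90,35);R=RX(d,az(0)); n,s,w=plan(R,g-d*.006)
S=snapshot("scene");crop(S,"s2",360,230,520,420,3);T=snapshot("top");crop(T,"t2",70,210,230,400,3)
E
python3 -c "
import cv2,numpy as np
cv2.imwrite('pics/c2.png',cv2.resize(np.hstack([cv2.imread('pics/s2.png'),cv2.imread('pics/t2.png')]),None,fx=.8,fy=.8))"
```

```text
4.5167 [ 0.177   0.4673  2.0837  1.3269  0.9776 -0.8457] [0.4389 0.3472 0.213 ] [-0.6136  0.0025 -0.003 ] [-0.3127  0.193  -0.5011] 0.05226427506583786
rows 2 s [ 0.  21.4  0. ] w [ 0.08 -0.11  0.03]
```

View pics/c2.png

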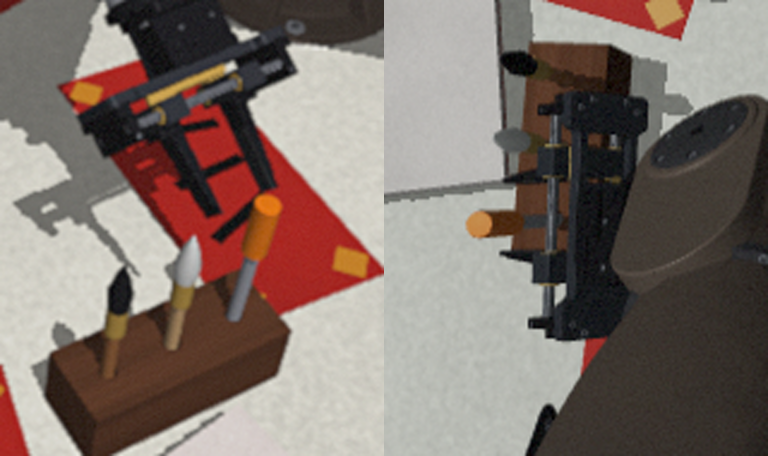

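```bash
python3 - <<'E'
from kin import *
R,p=pose();T=snapshot("top");S=snapshot("scene")
for dx in(-.038,-.026,0,.026,.038):
    X=p+R@[dx,.025,0]; print(dx,proj(T,X).round(1),proj(S,X).round(1))
crop(T,"t3",90,260,150,330,8);crop(S,"s3",410,250,490,350,6)
E
python3 -c "
import cv2,numpy as np
a=cv2.imread('pics/s3.png')[:560];b=cv2.imread('pics/t3.png')[:560]
cv2.imwrite('pics/c3.png',cv2.resize(np.hstack([a,b]),None,fx=.8,fy=.8))"
```

```text
-0.038 [123.5 320.7] [474.4 305.8]
-0.026 [123.8 314.4] [469.8 308. ]
0 [124.4 300.8] [459.5 312.8]
0.026 [125.  287.3] [449.1 317.7]
0.038 [125.3 281.1] [444.3 320. ]
```

View pics/c3.png

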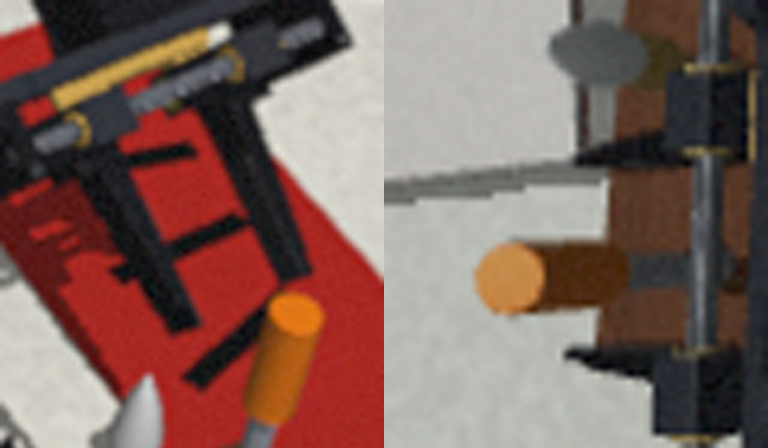

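Run:
```python
from kin import *
T=snapshot("top");S=snapshot("scene")
print(rect(mask(T,(5,120,160),(22,255,255),(95,285,125,320)))[:2],rect(mask(T,(5,150,120),(20,255,255),(90,280,135,320)))[:2])
print(rect(mask(S,(5,150,120),(20,255,255),(430,290,500,350)))[:2])
im=cv2.imread("pics/t3.png");print(im.shape)
```

```text
(((109.25001525878906, 303.2500305175781), (9.192388534545898, 9.899494171142578), 45.0), 72.5) (((109.5, 303.0), (9.0, 10.0), 0.0), 68.5)
(((468.7830505371094, 324.0094299316406), (11.950366973876953, 27.884191513061523), 15.945395469665527), 255.5)
(560, 480, 3)
```

Run:
```python
from kin import *
T=snapshot("top");S=snapshot("scene")
r,_,c=rect(mask(S,(5,150,90),(22,255,255),(430,290,500,350)))
m=mask(S,(5,150,90),(22,255,255),(430,290,500,350)); ys,xs=np.nonzero(m)
for y in range(ys.min(),ys.max()+1): print(y,xs[ys==y].min(),xs[ys==y].max(),end=" ; ")
print(cv2.boxPoints(r))
m=mask(T,(5,120,40),(22,255,255),(90,285,140,320)); ys,xs=np.nonzero(m); print()
for x in range(xs.min(),xs.max()+1): print(x,ys[xs==x].min(),ys[xs==x].max(),end=" ; ")
print(onz(T,(109.4,303.1),.215))
```

```text
310 468 470 ; 311 467 474 ; 312 466 475 ; 313 466 476 ; 314 466 476 ; 315 466 477 ; 316 466 477 ; 317 466 477 ; 318 465 476 ; 319 465 476 ; 320 465 476 ; 321 464 475 ; 322 463 475 ; 323 463 475 ; 324 463 475 ; 325 463 474 ; 326 462 474 ; 327 462 474 ; 328 462 473 ; 329 461 473 ; 330 461 473 ; 331 461 472 ; 332 461 472 ; 333 460 472 ; 334 461 499 ; 335 461 499 ; 336 461 499 ; 337 464 499 ; 338 467 499 ; 339 499 499 ; 340 498 499 ; 341 498 499 ; 342 498 499 ; 343 457 457 ; 344 454 454 ; Traceback (most recent call last):
  File "<stdin>", line 5, in <module>
    return umr_minimum(a, axis, None, out, keepdims, initial, where)
ValueError: zero-size array to reduction operation minimum which has no identity
```

Run:
```python
from kin import *
T=snapshot("top");S=snapshot("scene")
a=(109.4,303.1);b=(471.5,315.6)
X=tri(T,a,S,b);print("top",X,onz(T,a,.215),onz(S,b,.215))
# shaft/grip bottom: shoulder axis in S ~ row 335 mid
b2=(466.5,335); 
for z in(.15,.155,.16): print(z,onz(S,b2,z))
```

```text
top [0.4340253  0.39085555 0.21275229] [0.43530364 0.38891492 0.215     ] [0.43448427 0.39259091 0.215     ]
0.15 [0.42991072 0.38938492 0.15      ]
0.155 [0.4333185  0.39208255 0.155     ]
0.16 [0.43672628 0.39478018 0.16      ]
```

Run:
```python
from kin import *
g=np.array([.4358,.3897,.185]);
d=az(90,35);R=RX(d,az(0)); n,s,w=plan(R,g-d*.006,N=3)
```

```text
rows 3 s [-1.4 15.5 -0. ] w [-0.02  0.    0.14]
```

Call:
carry_out --series '[-0.1,-3,15,0,0,0,0,-0.1,0,16,0,0,0,0,-0.1,0,15.5,0,0,0,0,-0.1,0,0,0,0,0,0,0.3,0,0,0,0,0,0,1,0,0,0,0,0,0,1,0,0,0,0,0,0,1,0,0,0,0,0,0,1,0,0,0,0,0,0,1,0,0,0,0,0,0]'

```text
t: 5.85
tcp_pos: [0.437, 0.3848, 0.1886]
tool_rot: [-0.609, -0.005, -0.006]
ft_force: [0.7, 0.6, 0.8]
grip_width: 0.021
```

```bash
python3 - <<'E'
from kin import *
log()
S=snapshot("scene");crop(S,"s4",400,260,500,400,4);T=snapshot("top");crop(T,"t4",80,220,200,360,4)
E
python3 -c "
import cv2,numpy as np
cv2.imwrite('pics/c4.png',cv2.resize(np.hstack([cv2.imread('pics/s4.png'),cv2.imread('pics/t4.png')]),None,fx=.9,fy=.9))"
```

```text
5.85 [ 0.2568  0.5237  2.0796  1.4349  0.9247 -0.9084] [0.437  0.3848 0.1886] [-0.6095 -0.0047 -0.0063] [0.7345 0.6074 0.8189] 0.02102476075515469
```

View pics/c4.png

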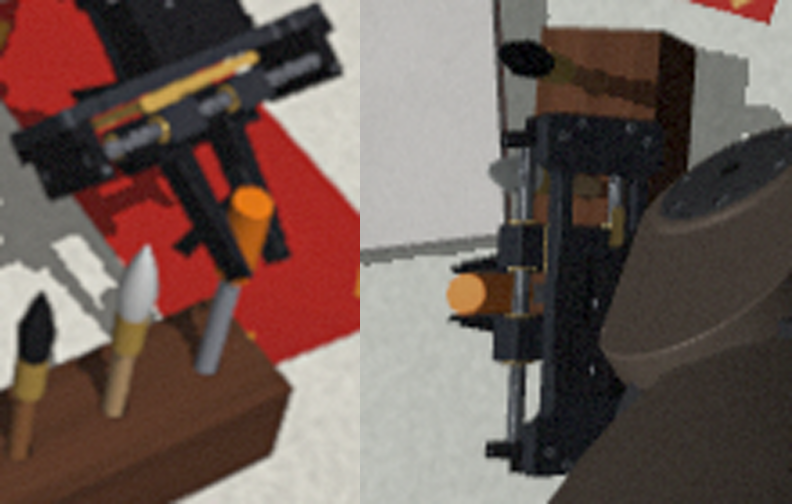

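Call:
carry_out --series '[1,0,-5.7,8.2,0,0,0,1,0,-11.5,16.4,0,0,0,1,0,-14.3,20.5,0,0,0,1,0,-17.2,24.6,0,0,0,1,0,-17.2,24.6,0,0,0,1,0,-11.5,16.4,0,0,0,1,0,0,0,0,0,0]'

```text
t: 6.53
tcp_pos: [0.4367, 0.3851, 0.3271]
tool_rot: [-0.608, -0.01, -0.006]
ft_force: [-0.4, 0.6, -1.8]
grip_width: 0.0215
```

```bash
python3 - <<'E'
from kin import *
log()
S=snapshot("scene");crop(S,"s5",380,200,520,400,3);T=snapshot("top");crop(T,"t5",30,220,200,390,3)
E
python3 -c "
import cv2,numpy as np
a=cv2.imread('pics/s5.png')[:510];b=cv2.imread('pics/t5.png')
cv2.imwrite('pics/c5.png',cv2.resize(np.hstack([a,b]),None,fx=.8,fy=.8))"
```

```text
6.5333 [ 0.2575  0.2968  1.9464  1.1968  1.0155 -0.4913] [0.4367 0.3851 0.3271] [-0.6081 -0.0098 -0.0059] [-0.4158  0.6192 -1.808 ] 0.021456937054757583
```

View pics/c5.png

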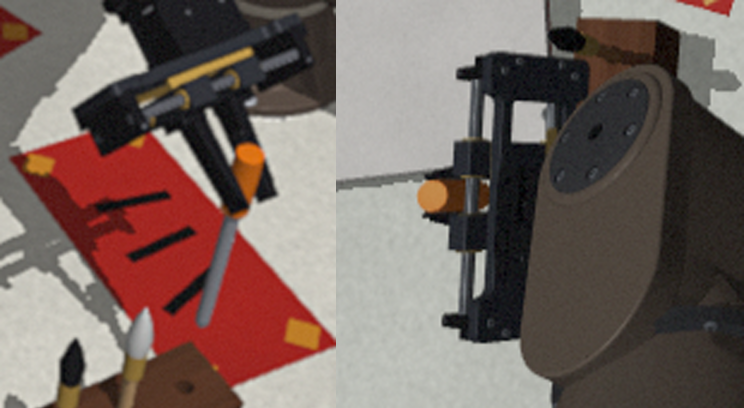

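Run:
```python
from kin import *
T=snapshot("top");S=snapshot("scene");crop(S,"tip",440,240,500,345,6)
R,p=pose()
def onplane(s,px,p0,n):
    c,d=ray(s,px);return c+d*((p0-c)@n)/(d@n)
m=mask(S,(5,150,90),(22,255,255),(455,240,510,300));ys,xs=np.nonzero(m)
for y in range(ys.min(),ys.max()+1,2): print(y,xs[ys==y].min(),xs[ys==y].max(),end=" ; ")
print(onplane(S,(465.4,334),p,R[:,0]))
h=cv2.cvtColor(T["img"],cv2.COLOR_RGB2HSV)
m=mask(T,(5,120,160),(22,255,255),(50,280,90,330));print(rect(m)[:2])
```

```text
240 455 455 ; Traceback (most recent call last):
  File "<stdin>", line 7, in <module>
    return umr_minimum(a, axis, None, out, keepdims, initial, where)
ValueError: zero-size array to reduction operation minimum which has no identity
```

View pics/tip.png

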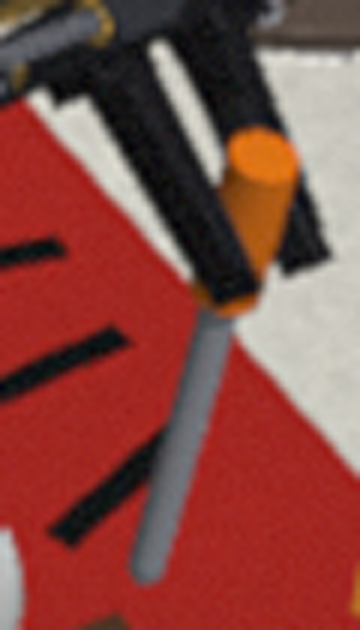

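Run:
```python
from kin import *
T=snapshot("top");S=snapshot("scene")
R,p=pose()
def onplane(s,px,p0,n):
    c,d=ray(s,px);return c+d*((p0-c)@n)/(d@n)
gp=p+R@[0,.006,0]
a=onplane(S,(464.2,335.6),p,R[:,0]);b=onplane(S,(483.6,265.4),p,R[:,0])
m=mask(T,(5,120,160),(22,255,255),(50,280,90,330));r=rect(m);print(r[:2])
bT=onplane(T,r[0][0],p,R[:,0]) if 0 else tri(T,r[0][0],S,(483.6,265.4))
print("gp",gp,"tip",a,"top",b,"len",np.linalg.norm(a-b),"topTri",bT, onz(T,r[0][0],b[2]))
u=(b-a)/np.linalg.norm(b-a); print("axis",u,"tilt y deg",np.degrees(np.arctan2(u[1],u[2])),"grasp along from tip",(gp-a)@u,"off",(gp-a)-u*((gp-a)@u))
print("axis in tool",R.T@u)
```

```text
(((70.5, 301.0), (12.0, 11.0), 90.0), 103.5)
gp [0.43612563 0.38974839 0.31832085] tip [0.43640792 0.38947583 0.15216842] top [0.43608192 0.39116448 0.34882262] len 0.19666172494138653 topTri [0.43731836 0.39092117 0.34896134] [0.43848141 0.39018998 0.34882262]
axis [-0.00165765  0.00858654  0.99996176] tilt y deg 0.49197923495002704 grasp along from tip 0.1661488906597785 off [-6.86865811e-06 -1.15408744e-03  9.89861089e-06]
axis in tool [-8.29945223e-16 -5.66284496e-01  8.24209845e-01]
```

Run:
```python
from kin import *
log(); o=observe(); print(o["joint_torque"],o["qvel"],fk(o["q"]))
```

```text
6.8333 [ 0.2574  0.304   1.9514  1.1987  1.0139 -0.4954] [0.4361 0.3848 0.3218] [-0.6106 -0.0017 -0.0059] [-0.2263  0.6683 -1.6701] 0.021732485074846375
[  0.0314 -46.5048 -23.1877   2.1915   1.3964   0.0101] [ 0.0013 -0.0008 -0.0047 -0.0017  0.0017  0.006 ] (array([[ 1.    ,  0.0058,  0.002 ],
       [-0.0059,  0.8193,  0.5733],
       [ 0.0017, -0.5733,  0.8193]]), array([0.4361, 0.3848, 0.3218]))
```

```bash
cat >> kin.py <<'E'
def check(n,s,w,start=None,q=None):
    R0,p0=start or pose(); q=observe()["q"] if q is None else q
    mx=0;LIM=np.array([2.22,2.22,2.79,3.14,3.14,3.14])*.7
    for k in range(n):
        p0=p0+R0@s/1000; R0=R0@Ro.from_rotvec(np.radians(w)).as_matrix(); qn,e=ik(R0,p0,q)
        f=np.abs((qn-q)*12)/LIM; print(k,p0.round(3),qn.round(2),"frac",f.max().round(2),"j",f.argmax()+1,"e %.1e"%e if e>1e-4 else ""); q=qn
    return (R0,p0),q
UT=np.array([0,-.566,.824])/np.hypot(.566,.824)
def Rspin(u,x):  # tool R with spindle axis (tip->grip) along u, tool x along x
    A=RX(u,x); B=RX(UT,[1,0,0]); return A@B.T
E
python3 - <<'E'
from kin import *
yc=az(94);c=np.array([.5965,.0185,.035]);R=Rspin(yc,az(4))
print("tool y",R[:,1])
gp=c+yc*.1095
t=gp-R[:,1]*.006+[0,0,.12]
n,s,w=plan(R,t,N=18); check(n,s,w)
E
```

```text
tool y [ 0.03949536 -0.56480993 -0.82427535]
rows 18 s [  7.8   6.3 -17.7] w [-4.97 -0.26  0.05]
0 [0.444 0.38  0.304] [ 0.27  0.32  1.93  1.11  0.97 -0.44] frac 0.5 j 4 
1 [0.452 0.373 0.286] [ 0.28  0.34  1.91  1.01  0.93 -0.38] frac 0.53 j 4 
2 [0.46  0.365 0.269] [ 0.29  0.35  1.89  0.91  0.9  -0.31] frac 0.56 j 4 
3 [0.468 0.356 0.253] [ 0.3   0.37  1.87  0.8   0.87 -0.23] frac 0.59 j 4 
4 [0.476 0.345 0.238] [ 0.31  0.39  1.85  0.69  0.85 -0.16] frac 0.61 j 4 
5 [0.484 0.333 0.223] [ 0.32  0.41  1.83  0.57  0.84 -0.08] frac 0.63 j 4 
6 [0.493 0.32  0.21 ] [0.32 0.43 1.81 0.46 0.83 0.  ] frac 0.64 j 4 
7 [0.501 0.305 0.198] [0.33 0.45 1.79 0.34 0.83 0.08] frac 0.64 j 4 
8 [0.509 0.29  0.188] [0.33 0.47 1.78 0.22 0.84 0.16] frac 0.63 j 4 
9 [0.518 0.274 0.178] [0.34 0.49 1.76 0.11 0.86 0.23] frac 0.62 j 4 
10 [0.527 0.257 0.171] [0.34 0.51 1.74 0.   0.87 0.3 ] frac 0.6 j 4 
11 [0.535 0.24  0.164] [ 0.34  0.53  1.73 -0.1   0.9   0.36] frac 0.58 j 4 
12 [0.544 0.222 0.16 ] [ 0.34  0.55  1.71 -0.21  0.93  0.42] frac 0.55 j 4 
13 [0.553 0.204 0.156] [ 0.34  0.57  1.7  -0.3   0.96  0.48] frac 0.53 j 4 
14 [0.562 0.186 0.155] [ 0.34  0.59  1.68 -0.4   1.    0.52] frac 0.5 j 4 
15 [0.571 0.167 0.155] [ 0.34  0.61  1.67 -0.48  1.04  0.56] frac 0.48 j 4 
16 [0.58  0.149 0.157] [ 0.34  0.63  1.65 -0.57  1.08  0.6 ] frac 0.46 j 4 
17 [0.589 0.131 0.16 ] [ 0.33  0.65  1.64 -0.65  1.13  0.63] frac 0.44 j 4
```

Run:
```python
from kin import *
yc=az(94);c=np.array([.5965,.0185,.035]);R=Rspin(yc,az(4))
gp=c+yc*.1095
t=gp-R[:,1]*.006+[0,0,.12]
R0,p0=pose()
Rm=R0@Ro.from_rotvec(Ro.from_matrix(R0.T@R).as_rotvec()*.5).as_matrix()
n,s,w=plan(Rm,[.47,.27,.29],N=8); st,q=check(n,s,w)
n,s,w=plan(R,t,N=8,start=st); check(n,s,w,st,q)
```

```text
rows 8 s [  4.1  -5.2 -14.4] w [-5.59 -0.29  0.06]
0 [0.44  0.372 0.313] [ 0.26  0.3   1.93  1.08  0.98 -0.41] frac 0.67 j 4 
1 [0.444 0.359 0.305] [ 0.26  0.29  1.9   0.95  0.96 -0.32] frac 0.69 j 4 
2 [0.448 0.345 0.299] [ 0.27  0.29  1.88  0.82  0.95 -0.23] frac 0.71 j 4 
3 [0.453 0.33  0.294] [ 0.28  0.29  1.85  0.69  0.95 -0.13] frac 0.71 j 4 
4 [0.457 0.316 0.291] [ 0.29  0.28  1.83  0.56  0.96 -0.04] frac 0.71 j 4 
5 [0.461 0.3   0.289] [0.3  0.29 1.8  0.43 0.98 0.04] frac 0.69 j 4 
6 [0.466 0.285 0.289] [0.31 0.29 1.78 0.31 1.   0.12] frac 0.67 j 4 
7 [0.47 0.27 0.29] [0.32 0.29 1.75 0.19 1.04 0.2 ] frac 0.64 j 4 
rows 8 s [ 13.7  19.6 -15.6] w [-5.59 -0.29  0.06]
0 [0.484 0.259 0.268] [0.34 0.34 1.74 0.09 1.03 0.26] frac 0.59 j 4 
1 [0.499 0.245 0.248] [ 0.35  0.38  1.72 -0.02  1.03  0.32] frac 0.59 j 4 
2 [0.514 0.23  0.228] [ 0.35  0.43  1.71 -0.13  1.03  0.38] frac 0.59 j 4 
3 [0.528 0.213 0.211] [ 0.36  0.47  1.7  -0.24  1.04  0.43] frac 0.59 j 4 
4 [0.543 0.194 0.195] [ 0.35  0.52  1.68 -0.34  1.05  0.49] frac 0.58 j 4 
5 [0.558 0.174 0.181] [ 0.35  0.56  1.67 -0.45  1.07  0.54] frac 0.57 j 4 
6 [0.573 0.153 0.17 ] [ 0.34  0.6   1.65 -0.55  1.1   0.59] frac 0.56 j 4 
7 [0.589 0.131 0.16 ] [ 0.33  0.65  1.64 -0.65  1.13  0.63] frac 0.54 j 4
```

Run:
```python
from kin import *
log()
```

```text
6.8333 [ 0.2574  0.304   1.9514  1.1987  1.0139 -0.4954] [0.4361 0.3848 0.3218] [-0.6106 -0.0017 -0.0059] [-0.2263  0.6683 -1.6701] 0.021732485074846375
```

The state hasn't changed, so I'll make the first half of the swing.

Call:
carry_out --series '[1,4,-5,-14.5,-5.6,-0.3,0,1,4,-5,-14.5,-5.6,-0.3,0,1,4,-5,-14.5,-5.6,-0.3,0,1,4,-5,-14.5,-5.6,-0.3,0,1,4,-5,-14.5,-5.6,-0.3,0,1,4,-5,-14.5,-5.6,-0.3,0,1,4,-5,-14.5,-5.6,-0.3,0,1,4,-5,-14.5,-5.6,-0.3,0]'

```text
t: 7.5
tcp_pos: [0.4697, 0.2695, 0.289]
tool_rot: [-1.397, -0.025, 0.028]
ft_force: [-0.1, 0.1, -2.4]
grip_width: 0.0211
```

Run:
```python
from kin import *
log()
yc=az(94);c=np.array([.5965,.0185,.035]);R=Rspin(yc,az(4))
t=c+yc*.1095-R[:,1]*.006+[0,0,.12]
n,s,w=plan(R,t,N=9)
```

```text
7.5 [0.3261 0.2899 1.7577 0.1854 1.0269 0.2049] [0.4697 0.2695 0.289 ] [-1.3975 -0.0245  0.0282] [-0.1181  0.1479 -2.3636] 0.021064818433247937
rows 9 s [ 12.2  17.5 -13.6] w [-4.93 -0.3   0.1 ]
```

Call:
carry_out --series '[1,12.2,17.5,-13.6,-4.9,-0.3,0.1,1,12.2,17.5,-13.6,-4.9,-0.3,0.1,1,12.2,17.5,-13.6,-4.9,-0.3,0.1,1,12.2,17.5,-13.6,-4.9,-0.3,0.1,1,12.2,17.5,-13.6,-4.9,-0.3,0.1,1,12.2,17.5,-13.6,-4.9,-0.3,0.1,1,12.2,17.5,-13.6,-4.9,-0.3,0.1,1,12.2,17.5,-13.6,-4.9,-0.3,0.1,1,12.2,17.5,-13.6,-4.9,-0.3,0.1,1,0,0,0,0,0,0]'

```text
t: 8.33
tcp_pos: [0.5894, 0.1314, 0.1555]
tool_rot: [-2.168, 0.005, 0.07]
ft_force: [-0.8, 0.3, -2.7]
grip_width: 0.0213
```

```bash
python3 - <<'E'
from kin import *
log()
S=snapshot("scene");crop(S,"s6",250,160,400,330,3);T=snapshot("top");crop(T,"t6",230,160,360,330,3)
log()
E
python3 -c "
import cv2,numpy as np
cv2.imwrite('pics/c6.png',cv2.resize(np.hstack([cv2.imread('pics/s6.png'),cv2.imread('pics/t6.png')]),None,fx=.9,fy=.9))"
```

```text
8.3333 [ 0.3322  0.6526  1.6379 -0.6452  1.124   0.6282] [0.5894 0.1314 0.1555] [-2.1684  0.0051  0.0699] [-0.7894  0.2547 -2.6929] 0.02130761766426193
8.4333 [ 0.3334  0.6472  1.6382 -0.6385  1.1225  0.6256] [0.5886 0.1333 0.1579] [-2.1614  0.002   0.0696] [-0.0945  0.1983 -1.9559] 0.021127530461142977
```

View pics/c6.png

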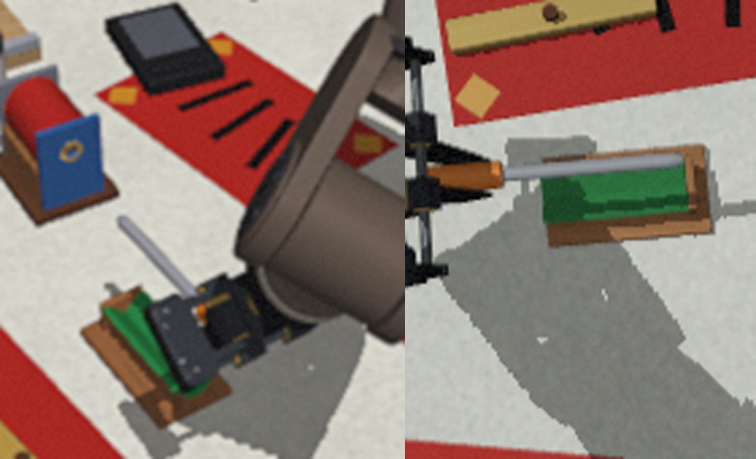

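Run:
```python
from kin import *
T=snapshot("top");S=snapshot("scene")
crop(T,"t7",250,205,345,240,8);crop(S,"s7",285,230,335,280,10)
R,p=pose();gp=p+R@[0,.006,0];u=R@UT
print("gp",gp,"u",u,"pred tip",gp-u*.168,"pred sh",gp-u*.028)
print("pred px",proj(T,gp-u*.168),proj(S,gp-u*.168),"sh",proj(T,gp-u*.028),proj(S,gp-u*.028))
X=tri(T,(333,219.3),S,(295.6,241.5));print(X)
```

```text
gp [0.58896198 0.13034476 0.15474838] u [-0.07014866  0.99746561  0.01189671] pred tip [ 0.60074695 -0.03722946  0.15274973] pred sh [0.59092614 0.10241572 0.15441527]
pred px [331.17242736 219.27941144] [294.50750415 240.01829462] sh [264.13873672 225.01491078] [326.56304853 273.60660018]
[ 0.59928248 -0.0395323   0.14607267]
```

View pics/t7.png

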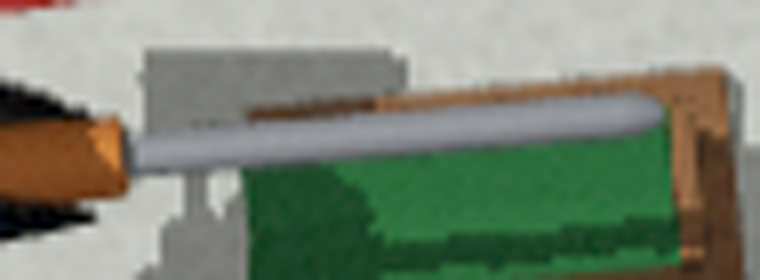

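View pics/s7.png

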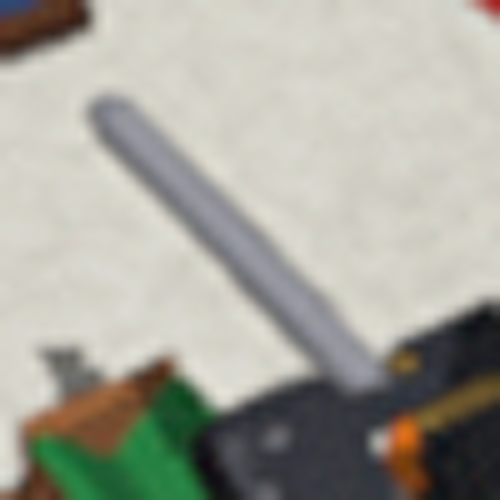

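Run:
```python
from kin import *
yc=az(94);c=np.array([.5965,.0185,.037]);R=Rspin(yc,az(4))
t=c+yc*.1115-R[:,1]*.006
log();st=(R,t+[0,0,.03])
n,s,w=plan(R,t+[0,0,.03],N=4); plan(R,t,N=3,start=st)
```

```text
8.5333 [ 0.3341  0.6443  1.638  -0.6388  1.1226  0.6258] [0.5887 0.1337 0.1597] [-2.1608 -0.0011  0.0702] [-0.1731 -0.1291 -1.9272] 0.021527578685889056
rows 4 s [-0.1 18.3 12.2] w [-0.17 -0.    0.02]
rows 3 s [0.  8.2 5.7] w [0. 0. 0.]
```

Call:
carry_out --series '[1,0,18.3,12.2,-0.2,0,0,1,0,18.3,12.2,-0.2,0,0,1,0,18.3,12.2,-0.2,0,0,1,0,18.3,12.2,0,0,0,1,0,0,0,0,0,0,1,0,0,0,0,0,0,1,0,0,0,0,0,0]'

```text
t: 9.12
tcp_pos: [0.5898, 0.1328, 0.0735]
tool_rot: [-2.172, -0.004, 0.071]
ft_force: [1.0, 1.1, -2.4]
grip_width: 0.0215
```

```bash
python3 - <<'E'
from kin import *
yc=az(94);c=np.array([.5965,.0185,.037]);R=Rspin(yc,az(4))
t=c+yc*.1115-R[:,1]*.006
log()
plan(R,t,N=3)
S=snapshot("scene");crop(S,"s8",270,230,360,330,5);T=snapshot("top");crop(T,"t8",250,190,350,250,5)
E
python3 -c "
import cv2,numpy as np
a=cv2.imread('pics/s8.png');b=cv2.imread('pics/t8.png');b=np.vstack([b,np.zeros((200,500,3),np.uint8)])
cv2.imwrite('pics/c8.png',cv2.resize(np.hstack([a,b]),None,fx=.8,fy=.8))"
```

```text
9.1167 [ 0.336   0.7646  1.6813 -0.7069  1.001   0.7505] [0.5898 0.1328 0.0735] [-2.1723 -0.0035  0.0706] [ 1.0064  1.1409 -2.352 ] 0.02151552867492477
rows 3 s [-0.5  8.6  6.1] w [-0.01 -0.03  0.06]
```

View pics/c8.png

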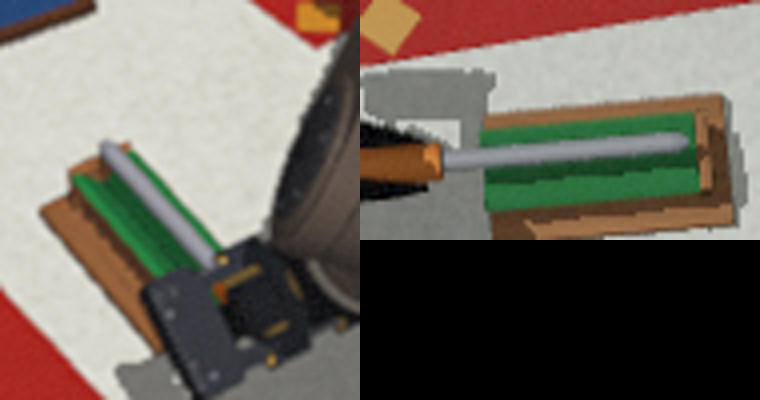

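Call:
carry_out --series '[1,-0.5,9,6,0,0,0,1,-0.5,9,6,0,0,0,1,0,7,5,0,0,0,1,0,0,0,0,0,0,1,0,0,0,0,0,0]'

```text
t: 9.63
tcp_pos: [0.588, 0.132, 0.0408]
tool_rot: [-2.174, -0.0, 0.07]
ft_force: [0.2, 0.0, -1.1]
grip_width: 0.0216
```

```bash
python3 - <<'E'
from kin import *
yc=az(94);c=np.array([.5965,.0185,.036]);R=Rspin(yc,az(4))
t=c+yc*.1115-R[:,1]*.006
log()
plan(R,t,N=1)
S=snapshot("scene");crop(S,"s8",270,230,360,330,5);T=snapshot("top");crop(T,"t8",250,190,350,250,5)
E
python3 -c "
import cv2,numpy as np
a=cv2.imread('pics/s8.png');b=cv2.imread('pics/t8.png');b=np.vstack([b,np.zeros((200,500,3),np.uint8)])
cv2.imwrite('pics/c9.png',cv2.resize(np.hstack([a,b]),None,fx=.8,fy=.8))"
```

```text
9.6333 [ 0.3358  0.8122  1.6932 -0.7319  0.9594  0.7952] [0.588  0.132  0.0408] [-2.1738 -0.      0.0701] [ 0.1623  0.0323 -1.1492] 0.02157369211363745
rows 1 s [ 0.5 -0.7  0.9] w [0.06 0.01 0.01]
```

View pics/c9.png

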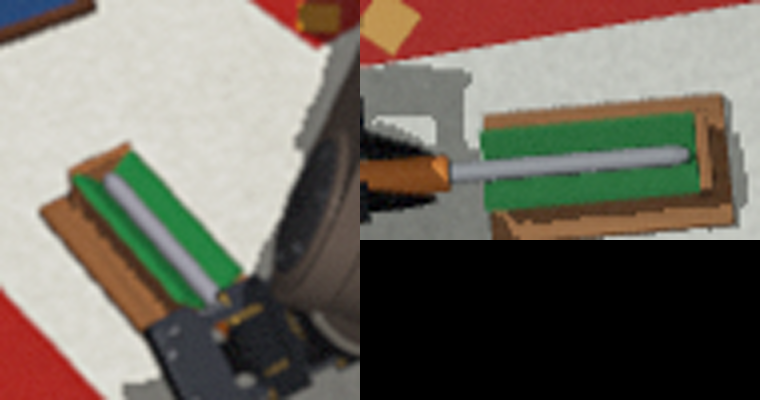

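Call:
carry_out --series '[0.4,0,0,0,0,0,0,0.2,0,0,0,0,0,0,0,0,0,0,0,0,0,0,0,0,0,0,0,0,0,0,0,0,0,0,0,0,0,0,0,0,0,0,0,0,0,0,0,0,0,0,0,0,0,0,0]'

```text
validation failed for argument at $.se...
```

```bash
python3 - <<'E'
from kin import *
log()
S=snapshot("scene");crop(S,"s8",270,230,360,330,5);T=snapshot("top");crop(T,"t8",250,190,350,250,5)
E
python3 -c "
import cv2,numpy as np
a=cv2.imread('pics/s8.png');b=cv2.imread('pics/t8.png');b=np.vstack([b,np.zeros((200,500,3),np.uint8)])
cv2.imwrite('pics/c10.png',cv2.resize(np.hstack([a,b]),None,fx=.8,fy=.8))"
```

```text
9.7333 [ 0.3358  0.8111  1.6928 -0.7316  0.9594  0.7951] [0.5884 0.1321 0.0415] [-2.1732 -0.0014  0.0699] [-0.3384 -1.0563 -2.0151] 0.02124181230761312
```

View pics/c10.png

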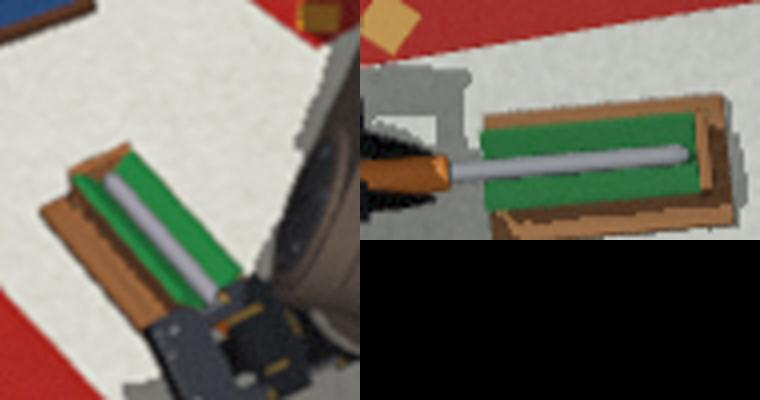

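Call:
carry_out --series '[1,0,0.8,0.6,0,0,0,1,0,0,0,0,0,0,0.4,0,0,0,0,0,0,0.2,0,0,0,0,0,0,0,0,0,0,0,0,0,0,0,0,0,0,0,0,0,0,0,0,0,0,0,0,0,0,0,0,0,0]'

```text
t: 10.5
tcp_pos: [0.5885, 0.1322, 0.0407]
tool_rot: [-2.173, -0.002, 0.07]
ft_force: [0.1, 0.3, -0.1]
grip_width: 0.047
```

```bash
python3 - <<'E'
from kin import *
log()
S=snapshot("scene");crop(S,"s8",270,230,360,330,5);T=snapshot("top");crop(T,"t8",250,190,350,250,5)
E
python3 -c "
import cv2,numpy as np
a=cv2.imread('pics/s8.png');b=cv2.imread('pics/t8.png');b=np.vstack([b,np.zeros((200,500,3),np.uint8)])
cv2.imwrite('pics/c10.png',cv2.resize(np.hstack([a,b]),None,fx=.8,fy=.8))"
```

```text
10.5 [ 0.3359  0.8123  1.6929 -0.7328  0.9578  0.7966] [0.5885 0.1322 0.0407] [-2.1731 -0.002   0.0704] [ 0.1051  0.3191 -0.1334] 0.04699857814279796
```

View pics/c10.png

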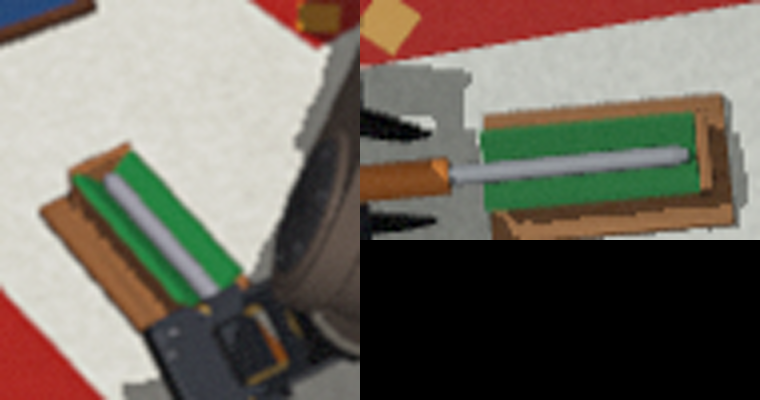

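Run:
```python
from kin import *
R0,p0=pose(); gp=p0+R0@[0,.006,0]; print(gp); gp[2]=.036
R=RX([0,0,-1],az(4)); n,s,w=plan(R,gp+[0,0,.006],N=7);check(n,s,w)
```

```text
[0.5887407  0.12882898 0.03579478]
rows 7 s [ 0.  -0.  -0.5] w [ 4.93 -0.    0.02]
0 [0.589 0.132 0.041] [ 0.31  0.79  1.71 -0.66  0.89  0.73] frac 0.38 j 6 
1 [0.589 0.131 0.041] [ 0.28  0.77  1.72 -0.58  0.83  0.64] frac 0.45 j 6 
2 [0.589 0.131 0.042] [ 0.25  0.75  1.73 -0.49  0.78  0.55] frac 0.52 j 6 
3 [0.589 0.13  0.042] [ 0.21  0.74  1.75 -0.39  0.73  0.44] frac 0.59 j 6 
4 [0.589 0.13  0.042] [ 0.18  0.72  1.76 -0.27  0.7   0.32] frac 0.67 j 6 
5 [0.589 0.129 0.042] [ 0.14  0.72  1.77 -0.14  0.67  0.18] frac 0.74 j 6 
6 [0.589 0.129 0.042] [ 0.11  0.71  1.78 -0.    0.65  0.04] frac 0.79 j 6
```

Call:
carry_out --series '[-0.05,0,0,0,0,0,0,-0.05,0,0,0,0,0,0,-0.05,0,0,-0.5,4.9,0,0,-0.05,0,0,-0.5,4.9,0,0,-0.05,0,0,-0.5,4.9,0,0,-0.05,0,0,-0.5,4.9,0,0,-0.05,0,0,-0.5,4.9,0,0,-0.05,0,0,-0.5,4.9,0,0,-0.05,0,0,-0.5,4.9,0,0,-0.05,0,0,0,0,0,0]'

```text
t: 11.43
tcp_pos: [0.5891, 0.1274, 0.0423]
tool_rot: [-1.57, -0.003, 0.068]
ft_force: [0.1, -0.5, 0.3]
grip_width: 0.0497
```

Call:
carry_out --series '[-0.05,0,0,0,0,0,0,-0.05,0,0,0,0,0,0]'

```text
t: 11.6
tcp_pos: [0.5886, 0.1289, 0.0418]
tool_rot: [-1.577, -0.001, 0.07]
ft_force: [-0.4, 0.2, -0.2]
grip_width: 0.0498
```

```bash
python3 - <<'E'
from kin import *
log()
R0,p0=pose(); gp=p0+R0@[0,.006,0]; print(gp)
R=RX([0,0,-1],az(4)); n,s,w=plan(R,[.58874,.12883,.042],N=1)
S=snapshot("scene");crop(S,"s8",270,230,360,330,5);T=snapshot("top");crop(T,"t8",210,180,350,250,5)
E
python3 -c "
import cv2,numpy as np
a=cv2.imread('pics/s8.png');b=cv2.imread('pics/t8.png');b=np.vstack([b,np.zeros((150,700,3),np.uint8)])
cv2.imwrite('pics/c11.png',cv2.resize(np.hstack([a,b]),None,fx=.68,fy=.68))"
```

```text
11.6 [ 0.1088  0.7115  1.7766 -0.011   0.6525  0.0474] [0.5886 0.1289 0.0418] [-1.5774 -0.0013  0.0702] [-0.379   0.2003 -0.215 ] 0.04983350224542654
[0.5886 0.1289 0.0358]
rows 1 s [ 0.2 -0.2 -0.1] w [0.38 0.02 0.08]
```

View pics/c11.png

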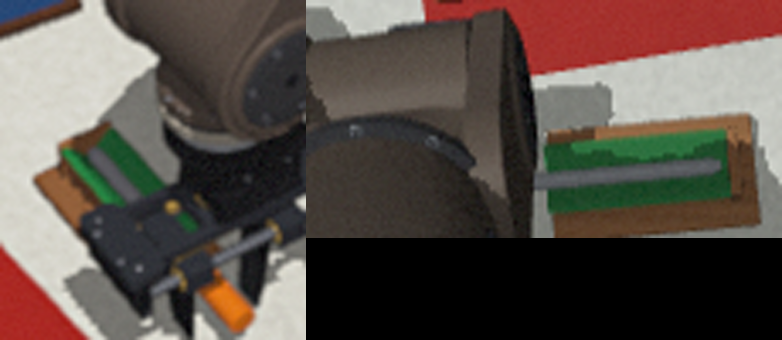

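Call:
carry_out --series '[0.3,0,0,0,0.4,0,0,0.6,0,0,0,0,0,0,1,0,0,0,0,0,0,1,0,0,0,0,0,0,1,0,0,0,0,0,0,1,0,0,0,0,0,0]'

```text
t: 12.2
tcp_pos: [0.5882, 0.1291, 0.0418]
tool_rot: [-1.568, -0.001, 0.07]
ft_force: [-3.3, 0.6, 1.7]
grip_width: 0.0216
```

Call:
carry_out --series '[1,0,-10,0,0,0,0,1,0,-20,0,0,0,0,1,0,-30,0,0,0,0,1,0,-30,0,0,0,0,1,0,-20,0,0,0,0,1,0,-10,0,0,0,0,1,0,0,0,0,0,0,1,0,0,0,0,0,0,1,0,0,0,0,0,0]'

```text
t: 12.95
tcp_pos: [0.5879, 0.1285, 0.1605]
tool_rot: [-1.568, 0.0, 0.07]
ft_force: [0.1, -0.7, -1.2]
grip_width: 0.0217
```

```bash
python3 - <<'E'
from kin import *
log()
R,p=pose();gp=p+R@[0,.006,0]
S=snapshot("scene");T=snapshot("top")
u=az(94)
print(gp,"pred tip",gp-u*.17,proj(S,gp-u*.17),proj(T,gp-u*.17),"sh",proj(S,gp-u*.03),proj(T,gp-u*.03))
crop(S,"s12",270,180,370,290,5);crop(T,"t12",250,190,350,250,5)
E
python3 -c "
import cv2,numpy as np
a=cv2.imread('pics/s12.png');b=cv2.imread('pics/t12.png');b=np.vstack([b,np.zeros((250,500,3),np.uint8)])
cv2.imwrite('pics/c12.png',cv2.resize(np.hstack([a,b]),None,fx=.8,fy=.8))"
```

```text
12.95 [0.1041 0.5457 1.7015 0.0041 0.8945 0.0313] [0.5879 0.1285 0.1605] [-1.5676  0.0002  0.0702] [ 0.0879 -0.6888 -1.1668] 0.02172218535758347
[0.5879 0.1285 0.1545] pred tip [ 0.5998 -0.0411  0.1545] [294.1172 238.4158] [333.0525 219.554 ] sh [326.0799 272.3762] [265.9814 225.4119]
```

View pics/c12.png

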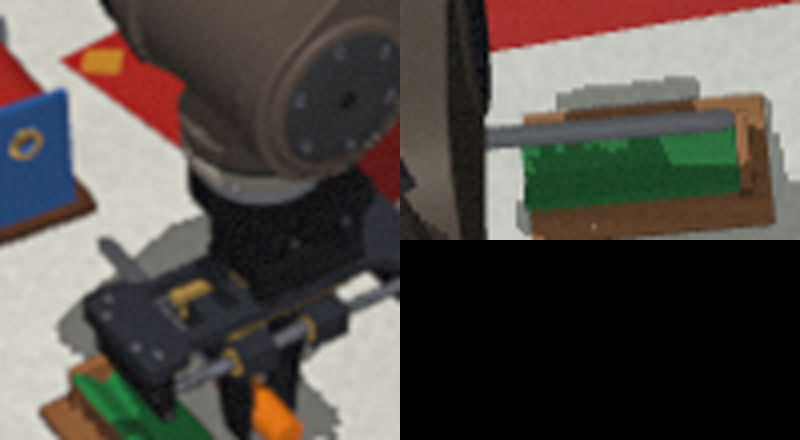

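Run:
```python
from kin import *
R=RX([0,0,-1],az(0)); t=np.array([.5642,-.0228,.084])
n,s,w=plan(R,t+[0,0,.05],N=6);st,q=check(n,s,w)
plan(R,t,N=3,start=st)
```

```text
rows 6 s [ -5.    4.4 -25. ] w [-0.03  0.67 -0.01]
0 [0.585 0.103 0.156] [0.06 0.54 1.73 0.   0.87 0.  ] frac 0.32 j 1 
1 [0.581 0.078 0.152] [ 0.02  0.54  1.75  0.    0.86 -0.03] frac 0.33 j 1 
2 [0.577 0.053 0.147] [-0.02  0.54  1.77  0.    0.84 -0.06] frac 0.33 j 1 
3 [0.573 0.027 0.143] [-0.07  0.53  1.79  0.    0.82 -0.09] frac 0.34 j 1 
4 [0.569 0.002 0.138] [-0.11  0.53  1.8   0.    0.8  -0.12] frac 0.34 j 1 
5 [ 0.564 -0.023  0.134] [-0.16  0.54  1.82  0.    0.79 -0.16] frac 0.35 j 1 
rows 3 s [ 0.  16.7  0. ] w [ 0. -0.  0.]
```

Call:
carry_out --series '[1,-5,4.4,-25,0,0.7,0,1,-5,4.4,-25,0,0.7,0,1,-5,4.4,-25,0,0.7,0,1,-5,4.4,-25,0,0.7,0,1,-5,4.4,-25,0,0.6,0,1,-5,4.4,-25,0,0.6,0,1,0,15,0,0,0,0,1,0,20,0,0,0,0,1,0,15,0,0,0,0,1,0,0,0,0,0,0]'

```text
t: 13.88
tcp_pos: [0.5631, -0.0223, 0.0815]
tool_rot: [-1.566, 0.004, 0.0]
ft_force: [0.0, -0.3, -2.0]
grip_width: 0.0211
```

Call:
carry_out --series '[1,0,0,0,0,0,0,1,0,0,0,0,0,0]'

```text
t: 14.05
tcp_pos: [0.5649, -0.0222, 0.0852]
tool_rot: [-1.567, -0.002, 0.001]
ft_force: [-1.6, 0.8, -2.2]
grip_width: 0.0212
```

```bash
python3 - <<'E'
from kin import *
log()
R,p=pose();gp=p+R@[0,.006,0]
S=snapshot("scene");T=snapshot("top")
u=az(90)
print(gp,"pred tip",gp-u*.17,proj(S,gp-u*.17),proj(T,gp-u*.17),"sh",proj(S,gp-u*.03),proj(T,gp-u*.03))
crop(S,"s13",235,180,315,260,10);crop(T,"t13",340,205,480,270,5)
E
python3 -c "
import cv2,numpy as np
a=cv2.imread('pics/s13.png');cv2.imwrite('pics/s13.png',a[:600])"
```

```text
14.05 [-0.1576  0.6084  1.851   0.0057  0.6812 -0.1628] [ 0.5649 -0.0222  0.0852] [-1.5674 -0.0016  0.0008] [-1.6053  0.7917 -2.1904] 0.021181233935626088
[ 0.5649 -0.0221  0.0792] pred tip [ 0.5649 -0.1921  0.0792] [281.3751 223.4006] [400.1941 239.8216] sh [305.4672 253.777 ] [337.5533 240.9761]
```

View pics/s13.png

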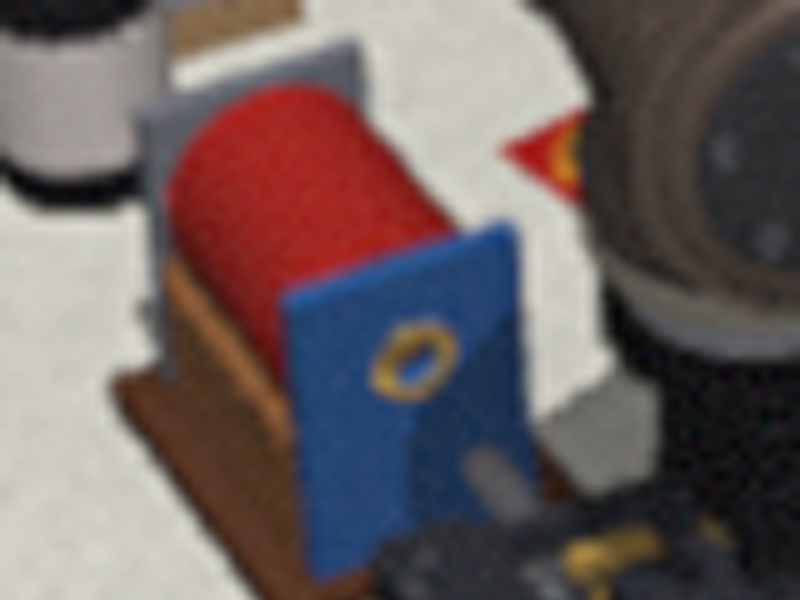

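View pics/t13.png

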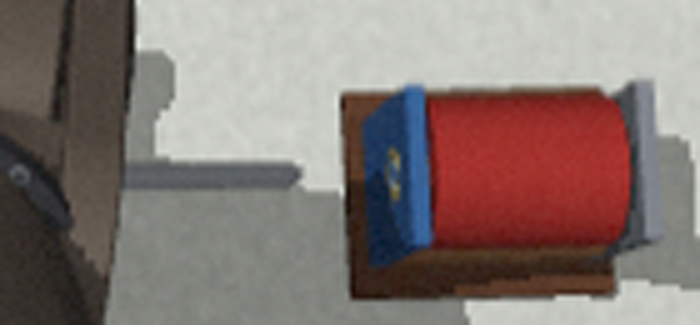

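Run:
```python
from kin import *
R,p=pose();gp=p+R@[0,.006,0]
S=snapshot("scene");T=snapshot("top")
print("eye proj",proj(S,[.5642,-.2328,.078]),proj(T,[.5642,-.2328,.078]))
for sag in(0,.004,.008):
    tip=gp+[0,-.17,-sag]; m=gp+[0,-.13,-sag*13/17]; print(sag,proj(S,tip),proj(S,m),proj(T,tip))
a=cv2.resize(S["img"][215:240,272:300,::-1],None,fx=20,fy=20,interpolation=cv2.INTER_NEAREST)
a=cv2.convertScaleAbs(a,alpha=1.8,beta=0);cv2.imwrite("pics/z1.png",a)
b=cv2.resize(T["img"][230:250,360:410,::-1],None,fx=14,fy=14,interpolation=cv2.INTER_NEAREST);cv2.imwrite("pics/z2.png",b)
```

```text
eye proj [275.17849528 215.53609422] [418.28893092 239.8518549 ]
0 [281.30331968 223.2804732 ] [287.87209806 231.56213054] [400.21932863 239.70209895]
0.004 [281.38208731 224.41315841] [287.92438509 232.43308169] [399.91864656 239.94922165]
0.008 [281.46057605 225.54183325] [287.97652785 233.30162963] [399.62027445 240.19444585]
```

View pics/z1.png

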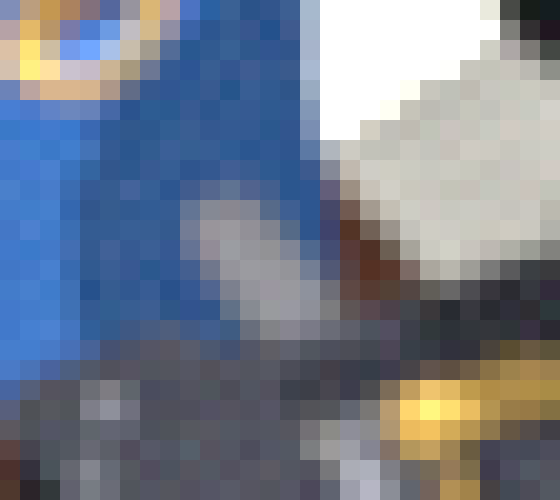

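View pics/z2.png

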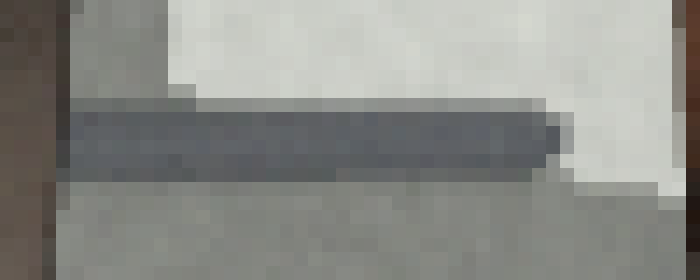

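Call:
carry_out --series '[1,0,0,0,-1.3,0,0,1,0,0,0,-1.3,0,0,1,0,0,0,0,0,0,1,0,0,0,0,0,0]'

```text
t: 14.58
tcp_pos: [0.5648, -0.0219, 0.0853]
tool_rot: [-1.612, -0.002, 0.001]
ft_force: [0.4, -0.2, -2.2]
grip_width: 0.0213
```

```bash
cat > meas.py <<'E'
from kin import *
import sys
log()
R,p=pose();gp=p+R@[0,.006,0]; S=snapshot("scene");T=snapshot("top")
print("gp",gp,"tool y",R[:,1])
for sag in(0,.004,.008):
    tip=gp+[0,-.17,-sag]; m=gp+[0,-.13,-sag*13/17]; print(sag,"S",proj(S,tip),proj(S,m),"T",proj(T,tip))
x,y=[int(v) for v in proj(S,gp+[0,-.17,0])]
a=cv2.resize(S["img"][y-15:y+15,x-15:x+15,::-1],None,fx=18,fy=18,interpolation=cv2.INTER_NEAREST)
a=cv2.convertScaleAbs(a,alpha=1.6,beta=0);print("S origin",x-15,y-15)
x,y=[int(v) for v in proj(T,gp+[0,-.17,0])]
b=cv2.resize(T["img"][y-30:y+30,x-15:x+15,::-1],None,fx=9,fy=9,interpolation=cv2.INTER_NEAREST);print("T origin",x-15,y-30)
cv2.imwrite("pics/%s.png"%sys.argv[1],np.hstack([a,b]))
E
python3 meas.py m1
```

```text
14.5833 [-0.1378  0.6079  1.8525 -0.0653  0.6743 -0.088 ] [ 0.5648 -0.0219  0.0853] [-1.6122 -0.0022  0.0011] [ 0.4498 -0.2046 -2.1932] 0.02133050863092901
gp [ 0.5648 -0.0222  0.0793] tool y [ 0.0022 -0.0414 -0.9991]
0 S [281.3912 223.3412] [287.9599 231.6218] T [400.2212 239.844 ]
0.004 S [281.4698 224.4735] [288.012  232.4925] T [399.9206 240.0905]
0.008 S [281.5481 225.6017] [288.064  233.3607] T [399.6224 240.3351]
S origin 266 208
T origin 385 209
```

View pics/m1.png

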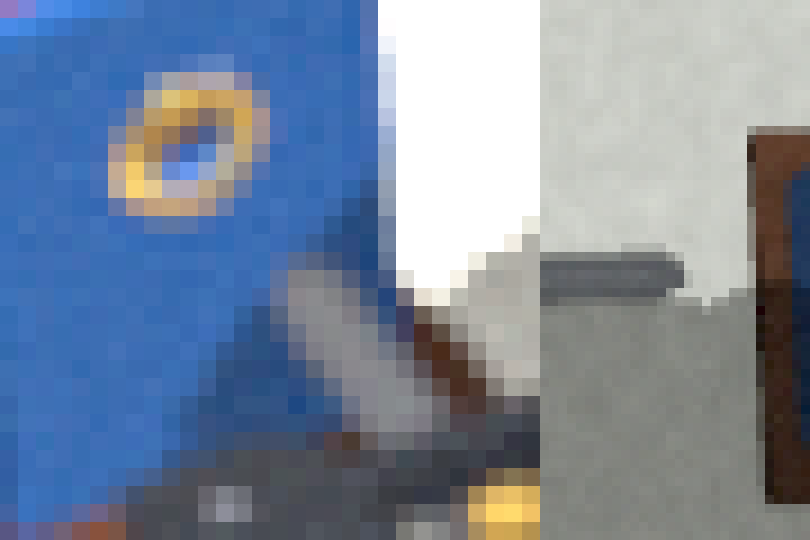

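Call:
carry_out --series '[1,-1,0.6,-14,0,0,0,1,0,0.6,-14,0,0,0,1,0,0,0,0,0,0,1,0,0,0,0,0,0,1,0,0,0,0,0,0]'

```text
t: 15.1
tcp_pos: [0.5636, -0.0504, 0.0849]
tool_rot: [-1.613, -0.002, -0.0]
ft_force: [-0.6, -0.1, -1.7]
grip_width: 0.0215
```

```bash
python3 meas.py m2
python3 - <<'E'
from kin import *
T=snapshot("top");b=cv2.resize(T["img"][222:258,400:430,::-1],None,fx=16,fy=16,interpolation=cv2.INTER_CUBIC);cv2.imwrite("pics/m2t.png",cv2.convertScaleAbs(b,alpha=1.6,beta=0))
E
```

```text
15.1 [-0.1881  0.6089  1.8519 -0.0654  0.6725 -0.1368] [ 0.5636 -0.0504  0.0849] [-1.6125 -0.0015 -0.0003] [-0.6151 -0.063  -1.7452] 0.02148462555434074
gp [ 0.5636 -0.0507  0.0789] tool y [ 0.0015 -0.0417 -0.9991]
0 S [277.2358 217.6058] [283.6416 225.6721] T [412.9707 240.1458]
0.004 S [277.3206 218.7333] [283.6989 226.5393] T [412.621  240.3911]
0.008 S [277.4052 219.8569] [283.7561 227.4041] T [412.2741 240.6345]
S origin 262 202
T origin 397 210
```

View pics/m2.png

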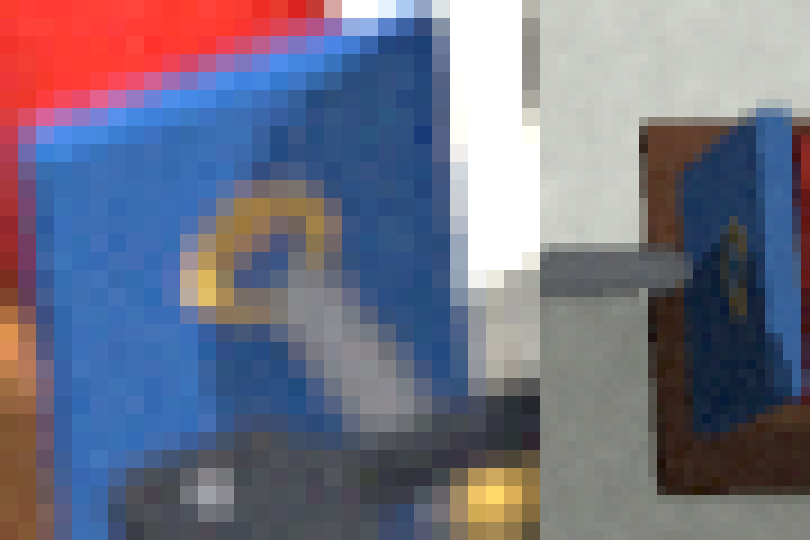

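View pics/m2t.png

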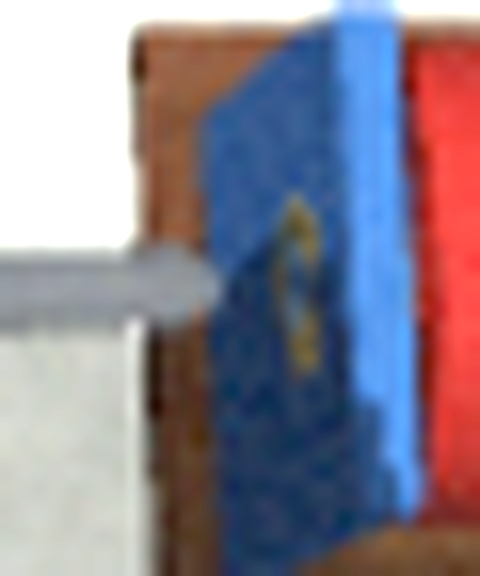

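Call:
carry_out --series '[1,0,0.4,-10,0,0,0,1,0,0.4,-10,0,0,0,1,0,0.4,-10,0,0,0,1,0,0,0,0,0,0,1,0,0,0,0,0,0]'

```text
t: 15.67
tcp_pos: [0.5636, -0.0812, 0.0849]
tool_rot: [-1.613, -0.002, -0.001]
ft_force: [0.1, -0.5, -1.7]
grip_width: 0.0215
```

```bash
python3 meas.py m3
python3 - <<'E'
from kin import *
T=snapshot("top");b=cv2.resize(T["img"][222:258,390:440,::-1],None,fx=16,fy=16,interpolation=cv2.INTER_CUBIC);cv2.imwrite("pics/m3t.png",cv2.convertScaleAbs(b,alpha=1.6,beta=0))
E
```

```text
15.6667 [-0.2415  0.6119  1.8444 -0.0647  0.6748 -0.1902] [ 0.5636 -0.0812  0.0849] [-1.6128 -0.0016 -0.001 ] [ 0.1243 -0.4776 -1.7277] 0.021511052538141447
gp [ 0.5636 -0.0815  0.0789] tool y [ 0.0015 -0.042  -0.9991]
0 S [272.467  211.5921] [278.6998 219.4405] T [426.7334 239.9002]
0.004 S [272.5589 212.7148] [278.763  220.3041] T [426.3307 240.1464]
0.008 S [272.6505 213.8336] [278.8261 221.1654] T [425.9311 240.3907]
S origin 257 196
T origin 411 209
```

View pics/m3.png

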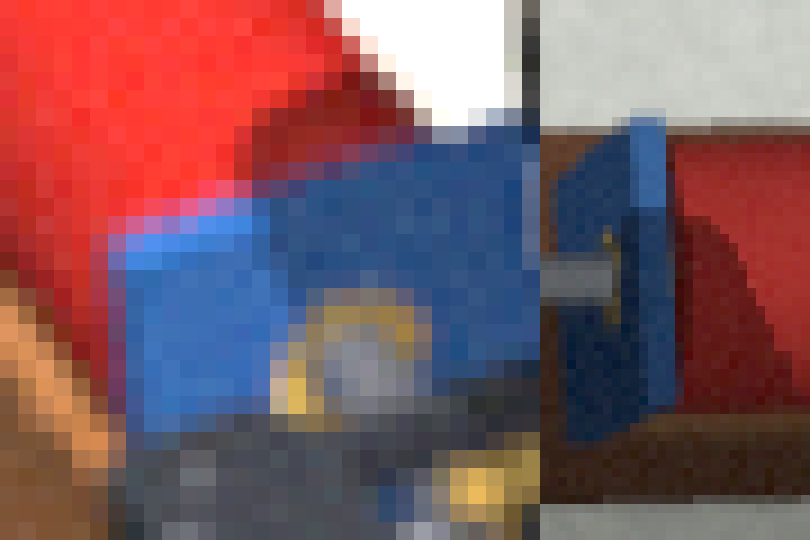

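View pics/m3t.png

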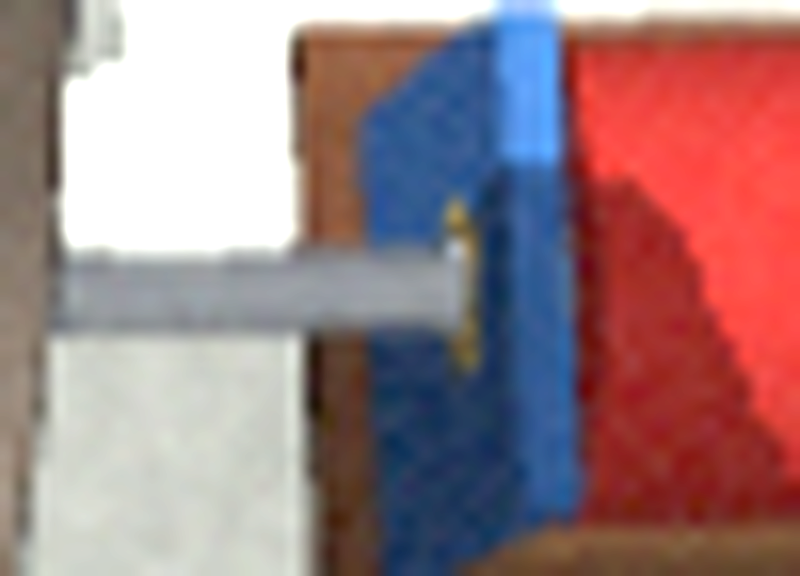

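Call:
carry_out --series '[1,0,0.4,-10,0,0,0,1,0,0.4,-10,0,0,0,1,0,0.4,-10,0,0,0,1,0,0.4,-10,0,0,0,1,0,0.4,-10,0,0,0,1,0,0.4,-10,0,0,0,1,0,0,0,0,0,0,1,0,0,0,0,0,0]'

```text
t: 16.48
tcp_pos: [0.5636, -0.1411, 0.085]
tool_rot: [-1.613, -0.002, -0.001]
ft_force: [-0.5, -0.1, -1.4]
grip_width: 0.0211
```

Run:
```python
from kin import *
log();R,p=pose();print("gp",p+R@[0,.006,0],R[:,1])
T=snapshot("top");b=cv2.resize(T["img"][215:265,390:490,::-1],None,fx=7,fy=7,interpolation=cv2.INTER_CUBIC);S=snapshot("scene")
a=cv2.resize(S["img"][170:240,230:300,::-1],None,fx=5,fy=5,interpolation=cv2.INTER_CUBIC);a=cv2.convertScaleAbs(a,alpha=1.5)
cv2.imwrite("pics/m4.png",np.hstack([b[:350,:],a[:350]])[:,:1050]) ; cv2.imwrite("pics/m4.png",cv2.resize(cv2.imread("pics/m4.png"),None,fx=.75,fy=.75))
```

```text
16.4833 [-0.3422  0.6224  1.8177 -0.0615  0.6868 -0.2942] [ 0.5636 -0.1411  0.085 ] [-1.6128 -0.0017 -0.0008] [-0.5006 -0.0808 -1.3975] 0.02105302240156176
gp [ 0.5636 -0.1413  0.079 ] [ 0.0016 -0.0419 -0.9991]
```

View pics/m4.png

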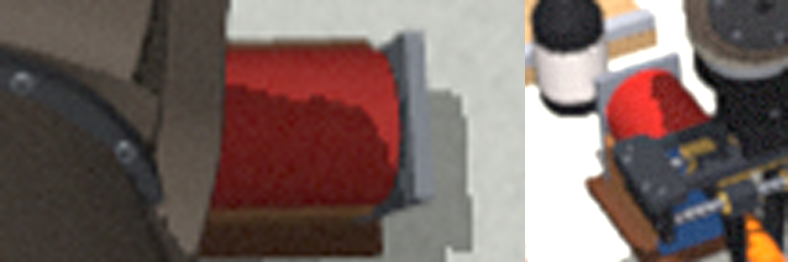

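Call:
carry_out --series '[1,0,0.2,-5,0,0,0,1,0,0.2,-5,0,0,0,1,0,0.2,-5,0,0,0,1,0,0.2,-5,0,0,0,1,0,0.2,-5,0,0,0,1,0,0.2,-5,0,0,0,1,0,0,0,0,0,0]'

```text
t: 17.17
tcp_pos: [0.5637, -0.1714, 0.0851]
tool_rot: [-1.613, -0.002, -0.0]
ft_force: [1.0, -0.2, -2.3]
grip_width: 0.0212
```

Call:
carry_out --series '[1,0,0.2,-5,0,0,0,1,0,0.2,-5,0,0,0,1,0,0.2,-5,0,0,0,1,0,0.2,-5,0,0,0,1,0,0,0,0,0,0,1,0,0,0,0,0,0]'

```text
t: 17.67
tcp_pos: [0.5637, -0.1908, 0.0852]
tool_rot: [-1.613, -0.002, 0.0]
ft_force: [0.5, -0.3, -2.5]
grip_width: 0.0215
```

Run:
```python
from kin import *
log();R,p=pose();print("gp",p+R@[0,.006,0],R[:,1])
T=snapshot("top");S=snapshot("scene")
crop(T,"m5",420,210,500,270,8);crop(S,"m5s",225,160,305,250,6)
```

```text
17.6667 [-0.4216  0.636   1.7837 -0.0583  0.7039 -0.3774] [ 0.5637 -0.1908  0.0852] [-1.6129 -0.0017  0.    ] [ 0.4912 -0.2679 -2.451 ] 0.021549182209818333
gp [ 0.5637 -0.191   0.0792] [ 0.0017 -0.0421 -0.9991]
```

View pics/m5.png

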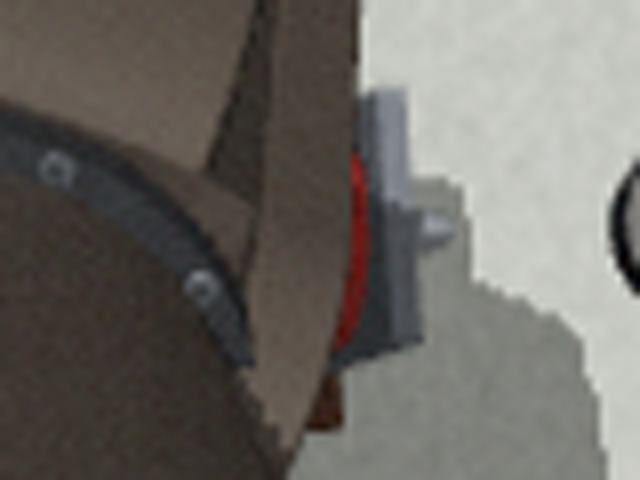

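View pics/m5s.png

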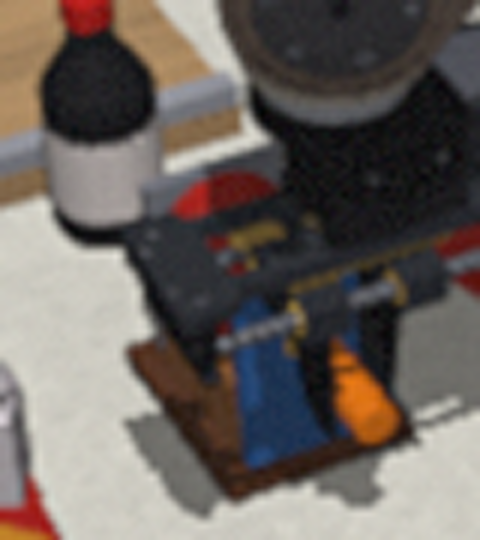

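Call:
carry_out --series '[1,0,0.1,-2.5,0,0,0,1,0,0.1,-2.5,0,0,0,1,0,0.1,-2,0,0,0,1,0,0,-1,0,0,0,1,0,0,0,0,0,0,1,0,0,0,0,0,0]'

```text
t: 18.27
tcp_pos: [0.5637, -0.1985, 0.0852]
tool_rot: [-1.613, -0.002, 0.0]
ft_force: [-0.2, -0.4, -2.7]
grip_width: 0.0212
```

Call:
carry_out --series '[1,0,0,-1,0,0,0,1,0,0,-1,0,0,0,1,0,0,0,0,0,0]'

```text
t: 18.52
tcp_pos: [0.5637, -0.2005, 0.0853]
tool_rot: [-1.613, -0.002, 0.001]
ft_force: [1.0, -0.1, -3.4]
grip_width: 0.0215
```

Call:
carry_out --series '[1,0,0,-1,0,0,0,1,0,0,-1,0,0,0,1,0,0,0,0,0,0]'

```text
t: 18.77
tcp_pos: [0.5637, -0.2024, 0.0854]
tool_rot: [-1.613, -0.002, 0.0]
ft_force: [-0.1, 2.0, -2.4]
grip_width: 0.021
```

Call:
carry_out --series '[1,0,0,-1,0,0,0,1,0,0,-1,0,0,0,1,0,0,0,0,0,0]'

```text
t: 19.02
tcp_pos: [0.5636, -0.2027, 0.0854]
tool_rot: [-1.61, -0.001, 0.0]
ft_force: [1.7, 13.6, -0.6]
grip_width: 0.0208
```

Call:
carry_out --series '[0.4,0,0,0.5,0,0,0,0.2,0,0,0,0,0,0,0,0,0,0,0,0,0,0,0,0,0,0,0,0,0,0,0,0,0,0,0,0,0,0,0,0,0,0]'

```text
t: 19.52
tcp_pos: [0.5637, -0.2041, 0.0855]
tool_rot: [-1.613, -0.002, 0.0]
ft_force: [-0.1, 0.1, -1.0]
grip_width: 0.0473
```

Run:
```python
from kin import *
log()
T=snapshot("top");S=snapshot("scene")
crop(T,"m6",420,210,500,270,6);crop(S,"m6s",225,160,305,250,6)
```

```text
19.5167 [-0.442   0.6399  1.7727 -0.0573  0.7102 -0.3992] [ 0.5637 -0.2041  0.0855] [-1.6129 -0.0018  0.0003] [-0.1206  0.1032 -0.957 ] 0.04725853658214087
```

View pics/m6s.png

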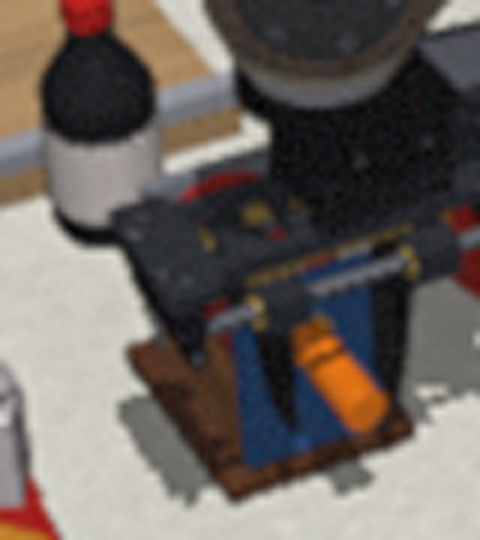

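Released: the orange grip sits against the blue cheek at about (320,350) in the crop, clear of both fingers. Next I lift straight up.

Call:
carry_out --series '[0,0,-10,0,0,0,0,0,0,-20,0,0,0,0,0,0,-30,0,0,0,0,0,0,-35,0,0,0,0,0,0,-35,0,0,0,0,0,0,-35,10,0,0,0,0,0,-10,35,0,0,0,0,0,0,40,0,0,0,0,-10,0,40,0,0,0,0,-10,0,40,0,0,0]'

```text
t: 20.45
tcp_pos: [0.5428, -0.0302, 0.2543]
tool_rot: [-1.613, -0.003, -0.0]
ft_force: [0.7, 0.6, 0.1]
grip_width: 0.0475
```

Call:
carry_out --series '[0,-20,0,35,0,0,0,0,-20,0,35,0,0,0,0,0,0,0,0,0,0,0,0,0,0,0,0,0]'

```text
t: 20.78
tcp_pos: [0.5027, 0.0397, 0.2514]
tool_rot: [-1.613, -0.003, 0.004]
ft_force: [-0.7, 0.0, 0.1]
grip_width: 0.0475
```

Run:
```python
from kin import *
log()
T=snapshot("top");S=snapshot("scene")
crop(T,"m7",360,205,500,275,5);crop(S,"m7s",225,160,315,250,6)
cv2.imwrite("pics/all.png",np.hstack([cv2.resize(S["img"],None,fx=.62,fy=.62),cv2.resize(T["img"],None,fx=.62,fy=.62)])[:,:,::-1])
```

```text
20.7833 [-0.0315  0.307   1.8337 -0.0499  0.9973 -0.0081] [0.5027 0.0397 0.2514] [-1.6128 -0.0026  0.0036] [-0.7466  0.022   0.1437] 0.047545371204782895
```

View pics/m7.png

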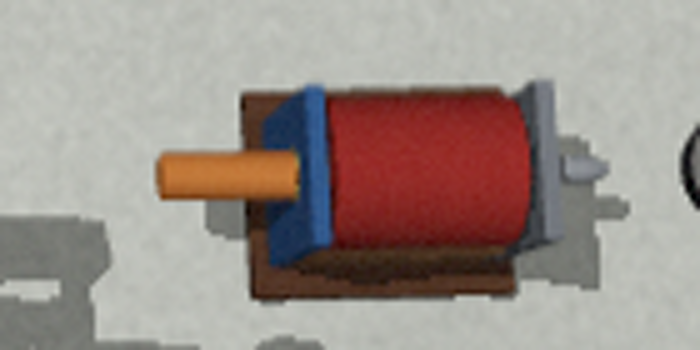

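View pics/m7s.png

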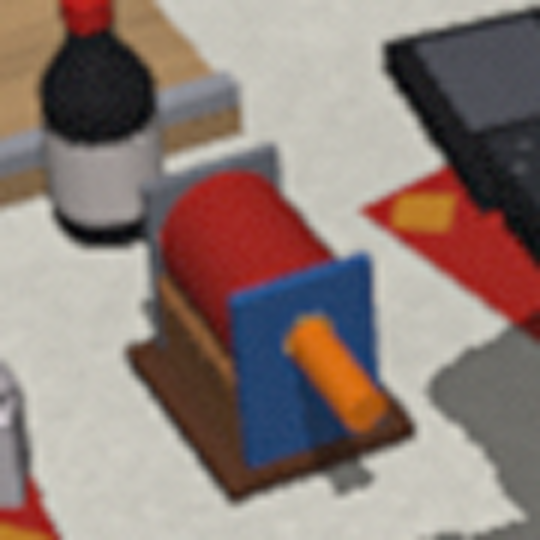

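View pics/all.png

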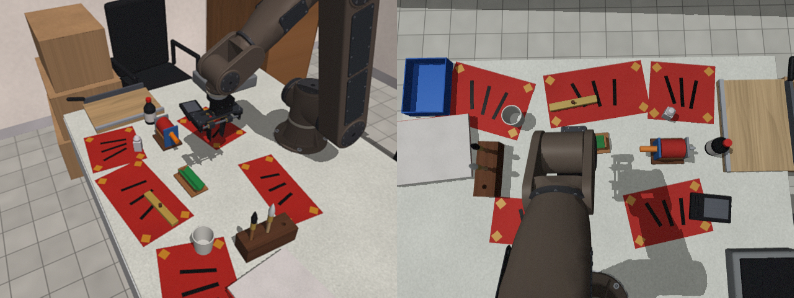

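Run:
```python
from kin import *
T=snapshot("top")
m=mask(T,(5,120,60),(22,255,255),(370,225,425,255));r=rect(m);x,y,w,h=cv2.boundingRect(r[2]);print(x,y,w,h)
L=onz(T,(x-.5,y+h/2-.5),.0765);E=onz(T,(x+w-.5,y+h/2-.5),.0765);print("grip end",L,"shoulder",E,"len",np.linalg.norm(L-E))
print("tip",onz(T,(481.4,238.3),.0765)); print("eye T",onz(T,(418.6,239.2),.078))
o=observe();print(o["qvel"].round(4),o["ft_force"],o["t"])
```

```text
391 225 29 21
grip end [ 0.576547   -0.17132913  0.0765    ] shoulder [ 0.57533577 -0.23636559  0.0765    ] len 0.0650477344545136
tip [ 0.56528191 -0.3746361   0.0765    ]
eye T [ 0.56565854 -0.23356643  0.078     ]
[-0.0132  0.0099  0.0021  0.0013 -0.0011  0.0013] [-0.28224053 -0.08331811 -0.20856972] 20.9333
```

Call:
carry_out --series '[0,0,0,0,0,0,0,0,0,0,0,0,0,0,0,0,0,0,0,0,0]'

```text
t: 21.18
tcp_pos: [0.5036, 0.0375, 0.2502]
tool_rot: [-1.613, -0.001, -0.001]
ft_force: [-1.0, 1.1, 0.5]
grip_width: 0.0476
```

```bash
python3 -c "
from cell import close_job
print(close_job())"
```

```text
the job is handed in; nothing more can be done
None
```

I drew the spindle from the stand, laid it in the cradle and let go. I then took it again from above and pushed it through the blue eye, the roll and the grey eye until the shoulder met the blue cheek. The job was handed in at about 21 s; no verdict is reported.

**Final checks:**
- **Contact:** the push met the cheek with about 14 N at the position I had worked out. After release the force at the gripper fell to about 1 N or less.
- **Seating:** in the top view the tip is at y = -0.3746 m, so the shoulder is within about 1 mm of the blue cheek's face and the tip is about 34 mm beyond the grey cheek.
- **Surroundings:** the last pictures show the roll on its saddle, and the brushes and other things looking unmoved. The arm stands clear. I judged these by eye and did not measure them.

**What disagreed along the way:**
- The spindle leaned about 5 mm in its socket after the first measurement, so I measured it again before gripping.
- It sagged about 2.5° in the second grasp, and I corrected that with the wrist before inserting it.
- The two cameras differed by about 4 mm in y for the cradle, so I used the mean.
- The last automatic measurement of the grip's length read 65 mm instead of 60, because the colour mask also took in the gold ring. I used the tip position instead.

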